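# Zero a bench comparator on its master, then swap in a manifold block

## Task

Zero the bench comparator on its steel master: set the master on the rails against the anvil, let the sprung tip onto it with the lever, and turn the dial's rim until the zero mark lies under the needle. Then put the master back on its cork pad and lay one end of the lone manifold block on the right on the rails in its place, flat and square to the anvil, with the tip let onto it. Draw the tip back with the lever before any block goes in or out so that it never scrapes the work, and leave the zero setting and everything else on the cart undisturbed.

Things in the scene. Friction and masses are not known exactly. Their poses are not given: they have to be found in the camera images.
- gauge: the comparator: grey cast T-shaped base, bolted down, 12 mm thick, 118 mm (x) by 178 mm (y) with a 70 mm wide tongue reaching 129 mm along -x. Origin under the measuring line, at cart-top level; +x points away from the robot (yaw within 0.25), +y left. The measuring line runs along y at x = 0, 42 mm above the cart, from the fixed anvil (left) to the sprung tip (right)
- anvil (a point): centre of the flat face of the fixed anvil (28 mm wide, 22 mm high), gauge x = 0, y = +22, z = 42 mm; the face looks along -y. Its bracket behind is 40 mm wide, reaches gauge y = +49 mm and 53 mm above the cart at most
- rest (a point): top of the two steel rest rails on the measuring line, below the middle of a 44 mm piece that touches the anvil (gauge 0, 0, 20 mm); gauge axes. Rails: oiled, friction about 0.12, 36 mm wide overall, x from -125 to +30 mm. A piece lies with its 44 mm along y; when let go the sprung tip (about 7 N) pushes it the last few millimetres against the anvil
- lever (a joint): over-centre lever that draws the spindle back through a short link; hinge about a vertical axis, rad, counter-clockwise from above. 0 = tip drawn back (the start; it stays there). Dead centre is at 0.34: below it the spring pulls the lever to 0, beyond it on until the tip meets the work: about 1.1 on a 44 mm piece, 1.38 with none. It takes up to 4 N at the knob; push or grip it
- lever_knob (a point): middle of the lever's upright black knob, 14 mm across, reaching from 11 mm below to 13 mm above this point (which is 82 mm above the cart), 50 mm from the pivot. At lever 0 it stands 0.72 rad to the right of gauge +x as seen from the pivot (gauge x = 64, y = -86 mm), and swings left (+y) as the value grows
- lever_pivot (a point): point on the lever's vertical axis at the height of the knob's middle; gauge x = 26, y = -53 mm. The spindle bracket under it stands at gauge x -11 to +36, y -66 to -46 mm, 58 mm high; the lever's arm is 10 mm wide and lies 60 to 66 mm above the cart, link and pins up to 72 mm
- spindle: the sprung spindle with its round steel tip, 12 mm across, pointing to +y; it slides along y, driven by its spring and the lever. Drawn back it ends at gauge y = -29 mm, so 51 mm are free between it and the anvil; on a 44 mm piece it ends at -22 mm. This frame's origin is 29.6 mm ahead (+y) of the end of the tip
- dial (a point): centre of the dial, half-way up its knurled rim (gauge x = 0, y = -99, z = 57.5 mm). The dial faces up. The rim is a ring 61 mm across and 12 mm high (6 mm above and below this point), clear for fingers except towards the spindle bracket (gauge +y); below it the dial's body is 52 mm across and 19 mm high
- bezel (a joint): turn of the dial's rim with its white face and marks, rad, counter-clockwise from above; at 0 the zero mark points along gauge +x. Turns stiffly (0.06 N m) and stays where it is left
- needle (a joint): turn of the needle, rad, counter-clockwise from above, 250 rad per metre of spindle travel toward the anvil: 0.2 drawn back, about 2.03 with the tip on a 44 mm piece against the anvil, 3.5 or more with none. The needle points (needle - 1.65) rad from gauge +x, counter-clockwise, so it lies on the zero mark when bezel = needle - 1.65
- needle_tip (a point): point on the needle, 20 mm from the dial's centre
- zero_mark (a point): point on the long broad black zero mark of the dial's face, 20 mm from the dial's centre; turns with the rim
- master_mid (a point): centre of the master: plain ground steel block, 60 mm (its x) by 44 mm (its y, the measured size) by 34 mm high, about 0.55 kg, three small holes in its top. At the start it lies on the cork pad
- pad: cork pad fixed to the cart, where the master is kept: 100 mm (x) by 64 mm (y), 3 mm thick; origin at the centre of its underside
- block_mid (a point): centre of the manifold block to check: gold-coloured aluminium bar with round ports, 44 mm (its x) by 211 mm (its y) by 44 mm high, about 0.82 kg, lying alone on the right of the tray (one like it lies fixed on the left rim). With this point some 65 mm on the robot's side of the measuring line it lies steady on the rails and fingers at its middle are clear of anvil and spindle
- loupe: black eye loupe, standing, 37 mm across, 26 high; bystander, origin at the centre of its underside
- gauge_plug: double-ended plug gauge, lying, 25x98x25 mm; bystander, origin at the centre of its underside
- screw_plug: small brass screw plug on its hexagon, 19 mm across, 21 high; bystander, origin at the centre of its underside
- oil_vial: glass vial of oil with a green cap, 24 mm across, 59 high; bystander, origin at the centre of its underside
- flask: lilac vacuum flask, 66 mm across, 195 high; bystander, origin at the centre of its underside

How it is judged:
On the way, in this order (a step that is already met when the one before it is completed fails the run):
1. the master lies on the rails across the measuring line with the sprung tip resting on it (x of master_mid in the frame of rest between -0.018 and 0.018 m and z of master_mid in the frame of rest between 0.013 and 0.021 m and value of joint needle between 1.7 and 2.4 rad), for 0.3 s.
2. with the tip still on the master, the dial's zero mark lies under the needle (within 3 mm at 20 mm radius) (all of step 1 and horizontal distance between needle_tip and zero_mark below 0.003 m), for 0.3 s.
3. the master is back on its cork pad, let go (x of master_mid in the frame of pad between -0.044 and 0.044 m and y of master_mid in the frame of pad between -0.028 and 0.028 m and z of master_mid in the frame of pad between 0.017 and 0.023 m and contact force between the fingers and anything else below 0.5 N), for 0.1 s.
At the end, for the whole second after the job is handed in: Manifold block flat on the rails, across the measuring line, against the anvil (5 mm) and square to it (0.08 rad), tip resting on it; needle within 4 mm of the zero mark set on the master; master flat on its cork pad, its centre over the pad; all at rest and let go (x of block_mid in the frame of rest between -0.092 and 0.092 m and y of block_mid in the frame of rest between -0.005 and 0.005 m and z of block_mid in the frame of rest between 0.018 and 0.026 m and angle between the y axis of block_mid and the x axis of rest, either way round below 0.08 rad and value of joint needle between 1.7 and 2.4 rad and horizontal distance between needle_tip and zero_mark below 0.004 m and x of master_mid in the frame of pad between -0.044 and 0.044 m and y of master_mid in the frame of pad between -0.028 and 0.028 m and z of master_mid in the frame of pad between 0.017 and 0.023 m and linear speed of spindle below 0.005 m/s); the robot touches nothing.
It fails at once if the tip is scraped along the master (pressed by more than 3 N while the master is more than 8 mm above the rails) (contact force between spindle and anything else above 3 N and z of master_mid in the frame of rest above 0.025 m and horizontal distance between master_mid and rest below 0.13 m).
It fails at once if the tip is scraped along the manifold block in the same way (contact force between spindle and anything else above 3 N and z of block_mid in the frame of rest above 0.03 m and horizontal distance between block_mid and rest below 0.13 m).
It fails at once if a bystander (loupe, plug gauge, screw plug, oil vial or flask) is shoved more than 25 mm or knocked over (distance of any of loupe, gauge_plug, screw_plug, oil_vial, flask from where it was at the start of the episode above 0.025 m or angle between any of loupe, gauge_plug, screw_plug, oil_vial, flask's own z axis and vertical above 0.6 rad).
It also fails if it takes over 72 s, if anything falls off the work surface, if the arm or the gripper's body presses on something with over 40 N, if the wrist force passes 120 N, or if a joint passes its speed limit or range.

## Robot

A 6-joint arm with a two-finger parallel gripper is mounted at the origin on a cart in front of the work surface, level with it; the furniture and walls round the work are solid. World frame = base frame: x ahead of the robot, y to its left, z up, the work surface at z = 0. Lengths are in m, angles in rad, forces in N, time in s.
With the tool pointing down it reaches from about 0.35 to 0.85 m from the base axis. Payload 8.1 kg.
Tool frame: the origin (TCP) lies midway between the tips of the shut fingers; the grasp point (between the pads) lies 19 mm behind it; z points along the fingers, y is the direction in which the jaws open and shut (so a half turn about z gives the same grasp; the last joint's range is limited). The gripper opens to 93 mm and grips with 3 to 60 N. Pads are 15 mm wide; open, the fingers measure 128 mm over their backs; the gripper's body (75 mm by 188 mm) begins 65 mm behind the grasp point.
Start: joints at [-1.312, 0.13, 1.488, -0, 1.523, -0.085], TCP at [0.202, -0.565, 0.18] pointing down, gripper open.
Joint ranges: [-2.96, 2.96], [-0.89, 2.26], [0.02, 2.5], [-1.34, 4.48], [0, 2.73], [-2.66, 2.66]. Speed limits (rad/s): [2.39, 2.39, 2.79, 3.14, 3.14, 3.14].

## Interface

Orientations are given as a rotation vector (axis times angle).
In Python, from plant import robot gives the robot as it stands. The module is installed in compiled form; this text tells all that it offers.
- The arm moves only by the shell command python3 -m pendant 'ROWS' [FORCE]. ROWS is JSON, a list of rows, each an object with "translation": the shift along the tool's x, y, z in mm, a list of three; "twist": the turn, a rotation vector about the tool's x, y, z in rad, a list of three; "grip": the opening, from -1 (shut) to 1 (fully open). A call has exactly 10 rows; each row shifts and turns the pose as measured when the row begins, along the tool's axes as they then stand; what a row does not reach is not made up. A row lasts 1/10 s, in which the tool goes at most 50 mm and 8.59 degrees, less where a joint would pass 70% of its speed; a pose out of reach is approached as far as the arm can. A call is refused whole if a number of a shift passes 50 or a number of a turn 0.15, either way. A call with a gripper value outside its range is refused whole. The fingers move at their own pace and stop on an object; FORCE is the grip in N (left out, the last holds). Time passes only in rows, so rows that do not move let the fingers close, or fill a call up. It gives the time, the measured TCP pose, the force and the opening at its end, in the units of the state.
- robot.read_state(): the state, without advancing time (a new reading comes with each control period).
- robot.read_camera(name): name is "scene" or "top" or "wrist"; returns (picture, depth): 420x560x3 uint8, red, green, blue; 420x560 float32, m along the optical axis (not along the pixel's ray), 0 where there is no reading.
- robot.camera_info(name): a dict with "vertical_fov" (degrees; the focal length in pixels is half the picture's height over the tangent of half this angle, whatever the lens; pixels are square), "cx", "cy" (the principal point, pixels), "cam_to_world" (4x4, takes a point from camera to world coordinates). Camera axes: x right, y up, looking along -z (the intrinsics and any distortion apply to the point x, -y, -z); pixel columns grow to the right and rows downward; lengths in m; the calibration is good to about 2 mm. A picture is of the moment at which its call begins: read the wrist's pose just before it. camera_info takes no time and is no camera call; for the wrist camera it gives the pose at the moment of the call.
- robot.close_job(): hands the job in, once; it reports no verdict.
The state is a dict: "t": time; "q": joint angles; "dq": joint speeds; "joint_torque": joint torques, N m; "tool_pos": TCP position; "orientation": TCP orientation; "force": force on the tool from outside, world axes, zero at the start; "wrist_torque": the same for the moment, N m; "opening": finger opening in m.
Only numpy, scipy, OpenCV 4.12 (cv2) and the standard library are available. Lean on these libraries where they do the work, as an engineer would, in place of code of your own. Each camera call takes 0.05 s, during which the arm holds its last target. There are 200 camera calls.

## Working session

There is one attempt and no reset: what is moved stays moved. The work goes in short steps, Python scripts to look and compute and a shell command to move; the robot and the scene stay as the last step left them, time stands still between calls to the robot, and variables do not carry over. Pictures are saved under pics/ and viewed, about 8 in all and at most 12, crops included, and the job is handed in when it is done.

```bash
ls; mkdir -p pics
cat > h.py <<'E'
import numpy as np, cv2
from plant import robot
from scipy.spatial.transform import Rotation as R
def grab(name,fn=None):
    info=robot.camera_info(name); im,d=robot.read_camera(name)
    if fn: cv2.imwrite('pics/'+fn,im[:,:,::-1])
    return im,d,info
def cloud(d,info):
    h,w=d.shape; f=h/2/np.tan(np.radians(info['vertical_fov'])/2)
    v,u=np.mgrid[:h,:w]
    p=np.stack([(u-info['cx'])/f*d,-(v-info['cy'])/f*d,-d,np.ones_like(d)],-1)
    P=p@np.array(info['cam_to_world']).T
    P=P[...,:3]; P[d==0]=np.nan
    return P
def st():
    s=robot.read_state(); print('t',round(s['t'],2),'p',np.round(s['tool_pos'],4),'R',np.round(s['orientation'],3),'F',np.round(s['force'],1),'op',round(s['opening'],4)); return s
E
python3 - <<'E'
from h import *
s=st()
M=R.from_rotvec(s['orientation']).as_matrix();print(M.round(3))
for n in ['top','scene']:
    im,d,i=grab(n,n+'0.png'); np.savez(n+'0.npz',im=im,P=cloud(d,i)); print({k:(np.round(v,3).tolist() if k=='cam_to_world' else v) for k,v in i.items()})
E
```

```text
pics
t 0.0 p [ 0.2021 -0.5643  0.1788] R [-3.094 -0.537  0.   ] F [-0.6 -0.4 -0.3] op 0.093
[[ 0.941  0.337 -0.   ]
 [ 0.337 -0.941  0.002]
 [ 0.    -0.002 -1.   ]]
{'vertical_fov': 47.98801451976069, 'cx': 280.346981353725, 'cy': 212.06529246345306, 'cam_to_world': [[-0.013, 0.994, -0.104, 0.435], [-1.0, -0.013, -0.0, -0.037], [-0.002, 0.104, 0.995, 0.945], [0.0, 0.0, 0.0, 1.0]]}
{'vertical_fov': 45.05425743870203, 'cx': 278.8147056842643, 'cy': 208.60086663995972, 'cam_to_world': [[0.801, 0.294, -0.522, -0.025], [-0.599, 0.374, -0.708, -0.834], [-0.013, 0.88, 0.476, 0.622], [0.0, 0.0, 0.0, 1.0]]}
```

View pics/top0.png

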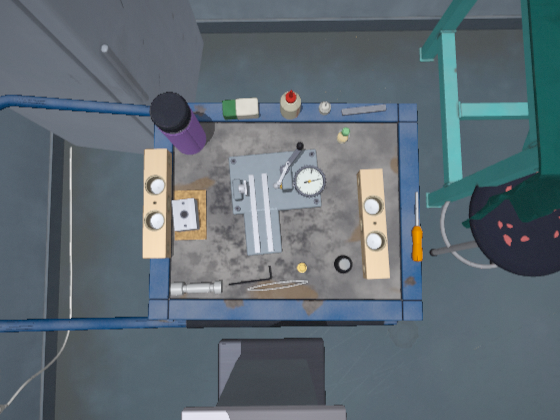

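View pics/scene0.png

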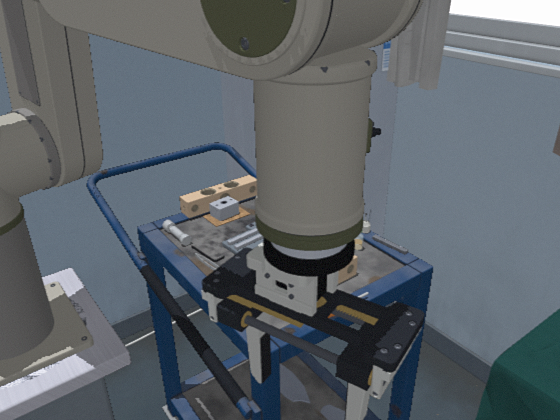

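The top view shows everything: gauge at (270,195), dial at (310,181), knob at (300,146), master on the pad at (184,214), loose block at (373,223), loupe (343,264), screw plug (302,268), plug gauge (196,288), vial (343,135) and flask (180,125). The scene view is mostly blocked by the arm. Next I measure from the depth cloud.

Run:
```python
from h import *
z=np.load('top0.npz'); im,P=z['im'],z['P']
Z=P[...,2]
def rect(name,u0,v0,u1,v1,lo,hi,extra=None):
    m=np.zeros(Z.shape,bool); m[v0:v1,u0:u1]=1
    m&=(Z>lo)&(Z<hi)
    if extra is not None: m&=extra
    n,l,stt,c=cv2.connectedComponentsWithStats(m.astype(np.uint8))
    if n<2: print(name,'none');return
    k=1+stt[1:,4].argmax(); q=P[l==k]
    r=cv2.minAreaRect((q[:,:2]*1000).astype(np.float32)); print(name,len(q),'c',np.round(r[0],1),'size',np.round(r[1],1),'ang',round(r[2],1),'z',np.round(np.median(q[:,2])*1000,1),'mean',(q.mean(0)*1000).round(1))
rect('table',190,240,240,280,-.02,.02)
rect('block',350,160,400,285,.03,.06)
rect('master',165,185,215,240,.028,.05)
rect('pad',165,185,215,245,.0015,.006)
rect('base',225,145,325,260,.007,.0155)
rect('rails',225,145,325,260,.0165,.03)
rect('dial',290,160,330,200,.05,.075)
rect('knob',285,135,315,160,.08,.11)
rect('anvil',225,165,262,210,.035,.06)
rect('loupe',325,250,360,280,.015,.05)
rect('screw',290,255,315,280,.01,.05)
rect('plug',165,275,228,300,.012,.05)
rect('vial',330,120,355,150,.02,.1)
rect('flask',140,80,215,160,.1,.3)
cv2.imwrite('pics/gauge_crop.png',cv2.resize(im[120:270,160:400],None,fx=3.2,fy=3.2,interpolation=cv2.INTER_CUBIC)[:,:,::-1])
```

```text
table 1993 c [441.1  95.7] size [99.3 77.8] ang 89.3 z -1.3 mean [440.9  95.4  -1.3]
block 2171 c [ 506.1 -217.1] size [210.7  44.6] ang 1.8 z 42.0 mean [ 504.6 -216.6   41.7]
master 718 c [528.4 149.3] size [60.3 44.7] ang 5.4 z 35.6 mean [527.8 149.   35.6]
pad 270 c [517.2 143.9] size [64.4 74.2] ang 89.9 z 2.8 mean [506.3 130.7   2.9]
base 3893 c [553.6 -29.3] size [202.1 177.3] ang 4.6 z 10.7 mean [564.4  -6.7  10.8]
rails 372 c [532.5 -11.1] size [154.5  10. ] ang 4.5 z 18.9 mean [532.1 -11.1  19. ]
dial 880 c [588.3 -85.9] size [76.4 62.5] ang 74.7 z 54.9 mean [587.7 -90.4  56.4]
knob 47 c [648.5 -74.9] size [11.8 13.4] ang 40.7 z 90.8 mean [647.7 -74.5  90.2]
anvil 239 c [575.9  41. ] size [39.9 27. ] ang 4.6 z 45.3 mean [575.   41.8  46. ]
loupe 209 c [ 428.  -159.2] size [29.5 29.1] ang 89.1 z 20.7 mean [ 428.2 -158.8   21.1]
screw 34 c [422.2 -77.7] size [11.3 11.3] ang 35.3 z 19.2 mean [422.6 -77.4  19. ]
plug 518 c [385.5 128.6] size [24.1 96.9] ang 1.6 z 19.4 mean [385.7 130.1  19.4]
vial 140 c [ 682.2 -163.6] size [23.1 20.1] ang 58.5 z 37.2 mean [ 680.7 -162.8   42.4]
flask 1763 c [684.5 144.6] size [63.5 64.8] ang 34.0 z 191.5 mean [677.3 139.3 175.9]
```

View pics/gauge_crop.png

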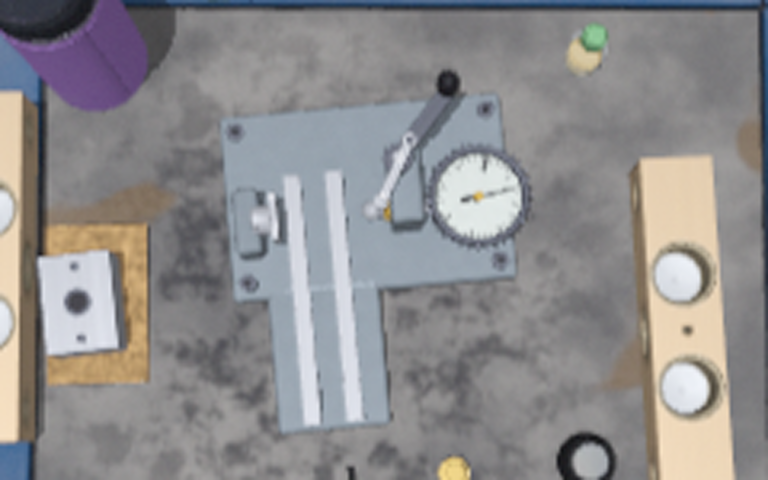

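```bash
cat >> h.py <<'E'
O=np.array([578.8,5.6]); GY=0.079
def g2w(x,y): 
    c,s=np.cos(GY),np.sin(GY); return O+np.array([c*x-s*y,s*x+c*y])
def plan(x,y,z,jaw,n=None):
    """target TCP mm, jaw = world yaw (deg) of tool y axis; prints tool-frame shifts"""
    s=st(); M=R.from_rotvec(s['orientation']).as_matrix(); p=np.array(s['tool_pos'])*1000
    psi=np.arctan2(M[1,0],M[0,0]); t=np.radians(jaw+90); dpsi=(t-psi+np.pi/2)%np.pi-np.pi/2
    d=np.array([x,y,z])-p
    n=n or int(max(1,np.ceil(abs(dpsi)/.148),np.ceil(np.linalg.norm(d)/46)))
    print('jaw now %.1f dpsi %.3f d'%(np.degrees(psi)-90,dpsi),d.round(1),'tilt',M[:2,2].round(4),'q',np.round(s['q'],2),'rows',n)
    for k in range(n):
        a=psi+dpsi*k/n; c,sn=np.cos(a),np.sin(a); v=d/n
        print([round(v[0]*c+v[1]*sn),round(v[0]*sn-v[1]*c),round(-v[2])],'tw',round(-dpsi/n,3))
E
python3 - <<'E'
from h import *
plan(528,149,150,5.4,18)
P=np.load('top0.npz')['P']
print('rim z', P[223,385:425:3,1:].round(3).tolist()); print('left', P[214,140:180:3,1:].round(3).tolist())
E
```

```text
t 0.1 p [ 0.2021 -0.5643  0.1789] R [-3.094 -0.537  0.   ] F [ 0.3 -0.  -0.9] op 0.0931
jaw now -70.3 dpsi 1.321 d [325.9 713.3 -28.9] tilt [-0.0004  0.0016] q [-1.31  0.13  1.49  0.    1.52 -0.09] rows 18
[30, -31, 2] tw -0.073
[33, -29, 2] tw -0.073
[35, -26, 2] tw -0.073
[36, -24, 2] tw -0.073
[38, -21, 2] tw -0.073
[40, -18, 2] tw -0.073
[41, -15, 2] tw -0.073
[42, -12, 2] tw -0.073
[43, -9, 2] tw -0.073
[43, -6, 2] tw -0.073
[43, -3, 2] tw -0.073
[44, 0, 2] tw -0.073
[43, 4, 2] tw -0.073
[43, 7, 2] tw -0.073
[42, 10, 2] tw -0.073
[42, 13, 2] tw -0.073
[41, 16, 2] tw -0.073
[39, 19, 2] tw -0.073
rim z [[-0.238, 0.042], [-0.253, -0.001], [-0.259, 0.0], [-0.266, -0.002], [-0.271, 0.0], [-0.277, 0.001], [-0.281, 0.008], [-0.287, 0.006], [-0.294, 0.005], [-0.299, 0.008], [-0.306, 0.004], [-0.308, 0.019], [-0.554, -0.788], [-0.567, -0.793]]
left [[0.48, -0.784], [0.225, 0.049], [0.219, 0.05], [0.215, 0.045], [0.212, 0.032], [0.209, 0.022], [0.204, 0.021], [0.191, 0.046], [0.185, 0.049], [0.182, 0.038], [0.182, 0.015], [0.171, 0.036], [0.165, 0.036], [0.159, 0.035]]
```

```bash
python3 -m pendant '[{"translation":[30,-31,2],"twist":[0,0,-0.073],"grip":1},{"translation":[33,-29,2],"twist":[0,0,-0.073],"grip":1},{"translation":[35,-26,2],"twist":[0,0,-0.073],"grip":1},{"translation":[36,-24,2],"twist":[0,0,-0.073],"grip":1},{"translation":[38,-21,2],"twist":[0,0,-0.073],"grip":1},{"translation":[40,-18,2],"twist":[0,0,-0.073],"grip":1},{"translation":[41,-15,2],"twist":[0,0,-0.073],"grip":1},{"translation":[42,-12,2],"twist":[0,0,-0.073],"grip":1},{"translation":[43,-9,2],"twist":[0,0,-0.073],"grip":1},{"translation":[43,-6,2],"twist":[0,0,-0.073],"grip":1}]' 20; python3 -c "
from h import *
plan(528,149,150,5.4,9)"
```

```text
t: 1.1
tool_pos: [0.3822, -0.1542, 0.1536]
orientation: [-2.677, -1.627, -0.001]
force: [0.6, 0.2, -0.1]
opening: 0.0927
t 1.1 p [ 0.3822 -0.1542  0.1536] R [-2.677e+00 -1.627e+00 -1.000e-03] F [ 0.6  0.2 -0.1] op 0.0927
jaw now -27.4 dpsi 0.573 d [145.8 303.2  -3.6] tilt [-0.004   0.0081] q [-0.51 -0.38  2.01  0.01  1.53 -0.03] rows 9
[37, -1, 0] tw -0.064
[37, 1, 0] tw -0.064
[37, 4, 0] tw -0.064
[37, 6, 0] tw -0.064
[36, 8, 0] tw -0.064
[36, 11, 0] tw -0.064
[35, 13, 0] tw -0.064
[34, 15, 0] tw -0.064
[33, 17, 0] tw -0.064
```

```bash
python3 -m pendant '[{"translation":[37,-1,0],"twist":[0,0,-0.064],"grip":1},{"translation":[37,1,0],"twist":[0,0,-0.064],"grip":1},{"translation":[37,4,0],"twist":[0,0,-0.064],"grip":1},{"translation":[37,6,0],"twist":[0,0,-0.064],"grip":1},{"translation":[36,8,0],"twist":[0,0,-0.064],"grip":1},{"translation":[36,11,0],"twist":[0,0,-0.064],"grip":1},{"translation":[35,13,0],"twist":[0,0,-0.064],"grip":1},{"translation":[34,15,0],"twist":[0,0,-0.064],"grip":1},{"translation":[33,17,0],"twist":[0,0,-0.064],"grip":1},{"translation":[0,0,0],"twist":[0,0,0],"grip":1}]'; python3 -c "
from h import *
im,d,i=grab('wrist','w1.png'); np.savez('w1.npz',im=im,P=cloud(d,i))
plan(528,149,12,5.4,9)"
```

```text
t: 2.1
tool_pos: [0.5251, 0.1688, 0.1514]
orientation: [-2.064, -2.352, -0.002]
force: [-0.4, -0.6, -0.0]
opening: 0.0928
t 2.15 p [0.5244 0.1671 0.1512] R [-2.067 -2.35   0.   ] F [-0.6  0.4 -0.7] op 0.0927
jaw now 7.3 dpsi -0.034 d [   3.6  -18.1 -139.2] tilt [-0.009   0.0076] q [0.21 0.02 1.66 0.01 1.47 0.08] rows 9
[-2, 0, 15] tw 0.004
[-2, 0, 15] tw 0.004
[-2, 0, 15] tw 0.004
[-2, 0, 15] tw 0.004
[-2, 0, 15] tw 0.004
[-2, 0, 15] tw 0.004
[-2, 0, 15] tw 0.004
[-2, 0, 15] tw 0.004
[-2, 0, 15] tw 0.004
```

View pics/w1.png

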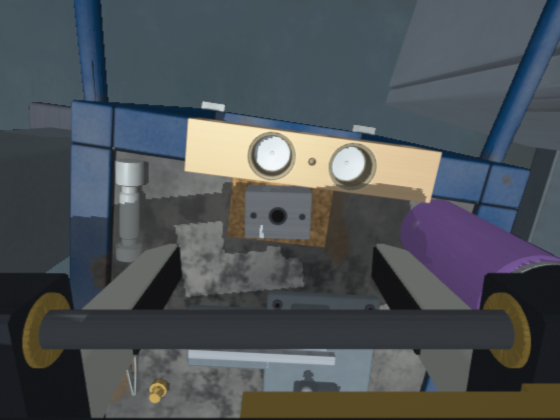

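Wrist picture: master on its pad at (278,213), fixed block behind at (315,155), flask at the right edge. Checking the master against the wrist cloud, then down.

Run:
```python
from h import *
z=np.load('w1.npz'); P=z['P']; Z=P[...,2]
m=(Z>.028)&(Z<.042)&(P[...,0]>.47)&(P[...,0]<.6)&(P[...,1]>.1)&(P[...,1]<.178)
n,l,s,c=cv2.connectedComponentsWithStats(m.astype(np.uint8)); k=1+s[1:,4].argmax(); q=P[l==k]
print(len(q),cv2.minAreaRect((q[:,:2]*1000).astype(np.float32)),np.median(q[:,2]))
```

```text
3201 ((528.5675659179688, 148.86016845703125), (60.02791213989258, 44.254093170166016), 6.066461563110352) 0.03676534420674116
```

```bash
python3 -m pendant '[{"translation":[-18,6,10],"twist":[0.008,0.009,0.02],"grip":1},{"translation":[0,0,20],"twist":[0,0,0],"grip":1},{"translation":[0,0,25],"twist":[0,0,0],"grip":1},{"translation":[0,0,20],"twist":[0,0,0],"grip":1},{"translation":[0,0,20],"twist":[0,0,0],"grip":1},{"translation":[0,0,10],"twist":[0,0,0],"grip":1},{"translation":[0,0,3],"twist":[0,0,0],"grip":1},{"translation":[0,0,0],"twist":[0,0,0],"grip":1},{"translation":[0,0,0],"twist":[0,0,0],"grip":1},{"translation":[0,0,0],"twist":[0,0,0],"grip":1}]'; python3 -c "
from h import *
plan(528.5,149,12,5.7)"
```

```text
t: 3.15
tool_pos: [0.5297, 0.1439, 0.0412]
orientation: [-2.096, -2.311, 0.003]
force: [-0.3, -0.4, 0.3]
opening: 0.0928
t 3.15 p [0.5297 0.1439 0.0412] R [-2.096 -2.311  0.003] F [-0.3 -0.4  0.3] op 0.0928
jaw now 5.6 dpsi 0.002 d [ -1.2   5.1 -29.2] tilt [-0.0178  0.0132] q [0.16 0.12 1.76 0.02 1.28 0.06] rows 1
[5, -1, 29] tw -0.002
```

```bash
sed -i "s/^    for k in range(n):/    w=np.array([M[1,2],M[0,2],0])*[-1,1,0]; print('tilt fix tool',(M.T@w).round(3))\n    for k in range(n):/" h.py
python3 -m pendant '[{"translation":[5,-1,8],"twist":[-0.016,-0.015,0],"grip":1},{"translation":[0,0,10],"twist":[0,0,0],"grip":1},{"translation":[0,0,8],"twist":[0,0,0],"grip":1},{"translation":[0,0,3],"twist":[0,0,0],"grip":1},{"translation":[0,0,0],"twist":[0,0,0],"grip":1},{"translation":[0,0,0],"twist":[0,0,0],"grip":-0.1},{"translation":[0,0,0],"twist":[0,0,0],"grip":-0.2},{"translation":[0,0,0],"twist":[0,0,0],"grip":-0.3},{"translation":[0,0,0],"twist":[0,0,0],"grip":-0.5},{"translation":[0,0,0],"twist":[0,0,0],"grip":-0.5}]' 30; python3 -c "
from h import *
plan(528.5,149,12,5.7)"
```

```text
t: 4.15
tool_pos: [0.5321, 0.1489, 0.015]
orientation: [2.109, 2.324, 0.008]
force: [-0.6, 0.6, -0.6]
opening: 0.0575
t 4.15 p [0.5321 0.1489 0.015 ] R [2.109 2.324 0.008] F [-0.6  0.6 -0.6] op 0.0575
jaw now 5.6 dpsi 0.002 d [-3.6  0.1 -3. ] tilt [0.0058 0.0014] q [0.18 0.14 1.79 0.   1.21 0.08] rows 1
tilt fix tool [ 0.006 -0.001  0.   ]
[0, -4, 3] tw -0.002
```

```bash
python3 -m pendant '[{"translation":[0,0,-20],"twist":[0,0,0],"grip":-0.5},{"translation":[0,0,-30],"twist":[0,0,0],"grip":-0.5},{"translation":[0,0,-30],"twist":[0,0,0],"grip":-0.5},{"translation":[-20,6,0],"twist":[0,0,0.02],"grip":-0.5},{"translation":[-30,12,0],"twist":[0,0,0],"grip":-0.5},{"translation":[-35,10,0],"twist":[0,0,0],"grip":-0.5},{"translation":[-30,6,0],"twist":[0,0,0],"grip":-0.5},{"translation":[-15,0,0],"twist":[0,0,0],"grip":-0.5},{"translation":[0,0,0],"twist":[0,0,0],"grip":-0.5},{"translation":[0,0,0],"twist":[0,0,0],"grip":-0.5}]' 30; python3 -c "
from h import *
plan(579,2.6,80,4.5)"
```

```text
t: 5.15
tool_pos: [0.5772, 0.0194, 0.0996]
orientation: [2.129, 2.304, 0.01]
force: [0.3, 0.1, 0.0]
opening: 0.0234
t 5.15 p [0.5772 0.0194 0.0996] R [2.129 2.304 0.01 ] F [0.3 0.1 0. ] op 0.0234
jaw now 4.5 dpsi -0.000 d [  1.8 -16.8 -19.6] tilt [0.0075 0.0019] q [-0.06  0.11  1.66  0.    1.37 -0.14] rows 1
tilt fix tool [ 0.008 -0.001  0.   ]
[-17, 0, 20] tw 0.0
```

Run:
```python
from h import *
im,d,i=grab('wrist','w2.png'); im,d,i=grab('top','t2.png'); P=cloud(d,i); Z=P[...,2]
m=(Z>.028)&(Z<.045)&(P[...,0]>.45)&(P[...,0]<.62)&(P[...,1]>.1)&(P[...,1]<.178)
n,l,s,c=cv2.connectedComponentsWithStats(m.astype(np.uint8)); k=1+s[1:,4].argmax(); q=P[l==k]
print(len(q),cv2.minAreaRect((q[:,:2]*1000).astype(np.float32)),np.median(q[:,2]))
```

```text
720 ((528.2531127929688, 149.33877563476562), (60.1981315612793, 44.14759826660156), 6.090561866760254) 0.03568995603333225
```

View pics/w2.png

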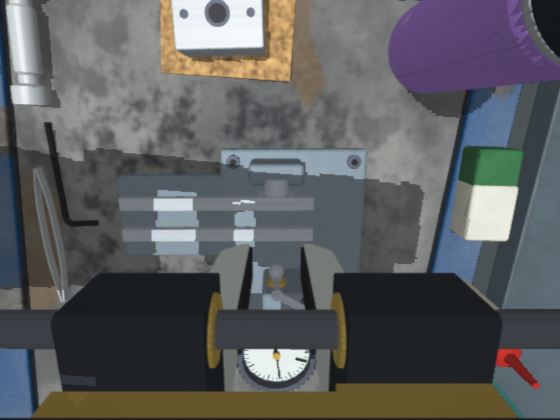

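```bash
python3 - <<'E'
from h import *
s=st(); im,d,i=grab('wrist'); P=cloud(d,i)
C=np.linalg.inv(i['cam_to_world']); f=210/np.tan(np.radians(i['vertical_fov'])/2)
p=C@np.r_[s['tool_pos'],1]; print('cam',np.round(np.array(i['cam_to_world']),3).tolist(),'proj',i['cx']+f*p[0]/-p[2],i['cy']-f*p[1]/-p[2],f)
for v in (246,250,260,275,290):
  print(v,[P[v,u].round(3).tolist() for u in (225,240,250,262,300,308,318)])
E
cat > /dev/null; python3 -m pendant '[{"translation":[0,0,0],"twist":[0,0,0],"grip":0.9},{"translation":[0,0,0],"twist":[0,0,0],"grip":0.9},{"translation":[0,0,0],"twist":[0,0,0],"grip":0.9},{"translation":[0,0,0],"twist":[0,0,0],"grip":0.9},{"translation":[0,0,0],"twist":[0,0,0],"grip":0.9},{"translation":[0,0,0],"twist":[0,0,0],"grip":0.9},{"translation":[0,0,0],"twist":[0,0,0],"grip":0.9},{"translation":[0,0,0],"twist":[0,0,0],"grip":0.9},{"translation":[0,0,0],"twist":[0,0,0],"grip":0.9},{"translation":[0,0,0],"twist":[0,0,0],"grip":0.9}]' 30
```

```text
t 5.25 p [0.5771 0.02   0.0995] R [2.128 2.306 0.01 ] F [-0.  -0.8  0.7] op 0.0235
cam [[0.997, -0.075, -0.028, 0.57], [0.08, 0.963, 0.256, 0.09], [0.008, -0.258, 0.966, 0.304], [0.0, 0.0, 0.0, 1.0]] proj 276.09527560168743 234.19042955987348 367.75301122653434
246 [[0.538, -0.024, 0.011], [0.559, 0.027, 0.141], [0.559, -0.022, 0.012], [0.569, -0.022, 0.012], [0.601, -0.019, 0.012], [0.591, 0.03, 0.141], [0.596, 0.03, 0.141]]
250 [[0.553, 0.027, 0.147], [0.56, 0.027, 0.147], [0.564, 0.026, 0.142], [0.569, -0.025, 0.011], [0.602, -0.023, 0.012], [0.591, 0.03, 0.147], [0.595, 0.03, 0.145]]
260 [[0.554, 0.027, 0.159], [0.561, 0.027, 0.157], [0.565, 0.026, 0.154], [0.57, -0.034, 0.012], [0.602, -0.032, 0.012], [0.589, 0.03, 0.159], [0.594, 0.03, 0.158]]
275 [[0.556, 0.027, 0.173], [0.562, 0.027, 0.172], [0.565, 0.02, 0.156], [0.571, -0.048, 0.012], [0.602, -0.04, 0.025], [0.589, 0.028, 0.17], [0.592, 0.03, 0.174]]
290 [[0.558, 0.027, 0.186], [0.563, 0.026, 0.183], [0.566, 0.013, 0.157], [0.572, -0.062, 0.013], [0.6, -0.04, 0.051], [0.588, 0.027, 0.18], [0.591, 0.03, 0.186]]
t: 6.3
tool_pos: [0.5765, 0.0232, 0.0995]
orientation: [2.123, 2.311, 0.01]
force: [0.3, -0.6, -0.0]
opening: 0.0882
```

Run:
```python
from h import *
s=st(); im,d,i=grab('scene','s3.png'); P=cloud(d,i)
C=np.linalg.inv(i['cam_to_world']); f=210/np.tan(np.radians(i['vertical_fov'])/2)
p=C@np.r_[s['tool_pos'],1]; u,v=int(i['cx']+f*p[0]/-p[2]),int(i['cy']-f*p[1]/-p[2]); print('tcp px',u,v)
c=im[max(0,v-140):v+80,max(0,u-130):u+130]; cv2.imwrite('pics/s3c.png',cv2.resize(c,None,fx=2.5,fy=2.5)[:,:,::-1])
m=(np.abs(P[...,0]-s['tool_pos'][0])<.08)&(np.abs(P[...,1]-s['tool_pos'][1])<.02)&(P[...,2]>.07)&(P[...,2]<.2)
q=P[m]; 
for zz in np.arange(.07,.2,.01): 
    k=q[(q[:,2]>=zz)&(q[:,2]<zz+.01)]; print(round(zz,2),len(k),k.min(0).round(3) if len(k) else '',k.max(0).round(3) if len(k) else '')
```

```text
t 6.3 p [0.5765 0.0232 0.0995] R [2.123 2.311 0.01 ] F [ 0.3 -0.6 -0. ] op 0.0882
tcp px 268 191
0.07 0  
0.08 0  
0.09 0  
0.1 0  
0.11 0  
0.12 0  
0.13 3 [0.53  0.011 0.138] [0.621 0.034 0.139]
0.14 54 [0.517 0.008 0.14 ] [0.633 0.033 0.15 ]
0.15 78 [0.515 0.008 0.15 ] [0.632 0.034 0.16 ]
0.16 77 [0.514 0.006 0.16 ] [0.635 0.033 0.17 ]
0.17 83 [0.512 0.006 0.17 ] [0.637 0.033 0.18 ]
0.18 81 [0.513 0.006 0.18 ] [0.635 0.036 0.19 ]
0.19 89 [0.511 0.006 0.19 ] [0.634 0.032 0.2  ]
```

View pics/s3c.png

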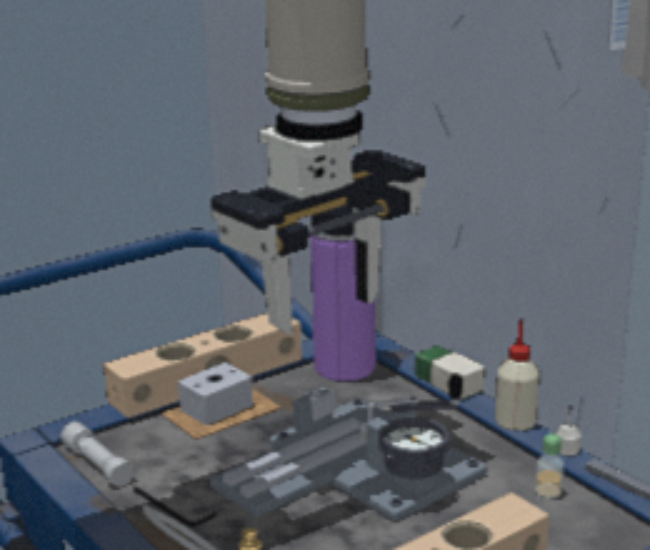

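Both the scene and wrist clouds put the fingertips at z≈0.138 while the reported TCP z is 0.0995 — the tips are about 39 mm above the reported TCP, which explains the empty grasp (the master hasn't moved). From here I plan with tip z = reported z + 39 mm and confirm it on contact.

```bash
sed -i "s/    d=np.array(\[x,y,z\])-p/    p[2]+=39; d=np.array([x,y,z])-p/" h.py; python3 -c "
from h import *
plan(528.3,149.2,80,5.8,4)"
```

```text
t 6.35 p [0.5765 0.0232 0.0994] R [2.123 2.311 0.01 ] F [ 0.2 -0.  -0.3] op 0.0882
jaw now 4.8 dpsi 0.017 d [-48.2 126.  -58.4] tilt [0.0072 0.0023] q [-0.05  0.11  1.66  0.    1.37 -0.14] rows 4
tilt fix tool [ 0.007 -0.002  0.   ]
[32, -9, 15] tw -0.004
[32, -9, 15] tw -0.004
[32, -9, 15] tw -0.004
[33, -9, 15] tw -0.004
```

```bash
python3 -m pendant '[{"translation":[25,-7,0],"twist":[0.007,0,-0.01],"grip":0.95},{"translation":[35,-10,5],"twist":[0,0,0],"grip":0.95},{"translation":[32,-9,15],"twist":[0,0,0],"grip":0.95},{"translation":[20,-7,15],"twist":[0,0,0],"grip":0.95},{"translation":[6,-3,15],"twist":[0,0,0],"grip":0.95},{"translation":[0,0,8],"twist":[0,0,0],"grip":0.95},{"translation":[0,0,0],"twist":[0,0,0],"grip":0.95},{"translation":[0,0,0],"twist":[0,0,0],"grip":0.95},{"translation":[0,0,0],"twist":[0,0,0],"grip":0.95},{"translation":[0,0,0],"twist":[0,0,0],"grip":0.95}]' 30; python3 -c "
from h import *
plan(528.3,149.2,12,5.8,4)"
```

```text
t: 7.35
tool_pos: [0.5322, 0.1367, 0.0414]
orientation: [2.117, 2.316, 0.006]
force: [-0.2, -0.4, 0.3]
opening: 0.0905
t 7.35 p [0.5322 0.1367 0.0414] R [2.117 2.316 0.006] F [-0.2 -0.4  0.3] op 0.0905
jaw now 5.1 dpsi 0.012 d [ -3.9  12.5 -68.4] tilt [0.0049 0.0005] q [ 0.16  0.1   1.78 -0.    1.26  0.07] rows 4
tilt fix tool [ 0.005 -0.     0.   ]
[3, -1, 17] tw -0.003
[3, -1, 17] tw -0.003
[3, -1, 17] tw -0.003
[3, -1, 17] tw -0.003
```

```bash
python3 -m pendant '[{"translation":[12,-5,10],"twist":[0.005,0,-0.012],"grip":0.95},{"translation":[0,0,15],"twist":[0,0,0],"grip":0.95},{"translation":[0,0,15],"twist":[0,0,0],"grip":0.95},{"translation":[0,0,15],"twist":[0,0,0],"grip":0.95},{"translation":[0,0,8],"twist":[0,0,0],"grip":0.95},{"translation":[0,0,4],"twist":[0,0,0],"grip":0.95},{"translation":[0,0,0],"twist":[0,0,0],"grip":0.95},{"translation":[0,0,0],"twist":[0,0,0],"grip":0.5},{"translation":[0,0,0],"twist":[0,0,0],"grip":0.2},{"translation":[0,0,0],"twist":[0,0,0],"grip":0}]' 30; python3 -c "
from h import *
plan(528.3,149.2,12,5.8,1)"
```

```text
t: 8.35
tool_pos: [0.5257, 0.1487, -0.0317]
orientation: [-2.105, -2.332, 0.001]
force: [-0.2, 0.5, -0.4]
opening: 0.0714
t 8.35 p [ 0.5257  0.1487 -0.0317] R [-2.105e+00 -2.332e+00  1.000e-03] F [-0.2  0.5 -0.4] op 0.0714
jaw now 5.9 dpsi -0.001 d [2.6 0.5 4.7] tilt [-0.0007 -0.0002] q [ 0.18  0.2   1.82 -0.    1.12  0.08] rows 1
tilt fix tool [-0.001  0.     0.   ]
[0, 3, -5] tw 0.001
```

```bash
python3 -m pendant '[{"translation":[0,2,-4],"twist":[0,0,0],"grip":0.2},{"translation":[0,0,0],"twist":[0,0,0],"grip":-0.3},{"translation":[0,0,0],"twist":[0,0,0],"grip":-0.3},{"translation":[0,0,0],"twist":[0,0,0],"grip":-0.3},{"translation":[0,0,0],"twist":[0,0,0],"grip":-0.3},{"translation":[0,0,0],"twist":[0,0,0],"grip":-0.3},{"translation":[0,0,0],"twist":[0,0,0],"grip":-0.3},{"translation":[0,0,0],"twist":[0,0,0],"grip":-0.3},{"translation":[0,0,-5],"twist":[0,0,0],"grip":-0.3},{"translation":[0,0,-15],"twist":[0,0,0],"grip":-0.3}]' 30; python3 -c "
from h import *
plan(579,2.6,95,4.5,4)"
```

```text
t: 9.35
tool_pos: [0.5247, 0.1483, -0.0092]
orientation: [-2.103, -2.329, 0.008]
force: [-1.3, 0.6, -7.4]
opening: 0.0599
t 9.35 p [ 0.5247  0.1483 -0.0092] R [-2.103 -2.329  0.008] F [-1.3  0.6 -7.4] op 0.0599
jaw now 5.8 dpsi -0.024 d [  54.3 -145.7   65.2] tilt [-0.0064 -0.0012] q [ 0.18  0.17  1.81 -0.    1.17  0.08] rows 4
tilt fix tool [-0.007  0.001  0.   ]
[-38, 10, -16] tw 0.006
[-38, 10, -16] tw 0.006
[-38, 10, -16] tw 0.006
[-37, 10, -16] tw 0.006
```

```bash
python3 -m pendant '[{"translation":[0,0,-30],"twist":[-0.007,0,0],"grip":-0.3},{"translation":[0,0,-30],"twist":[0,0,0.01],"grip":-0.3},{"translation":[-20,5,-5],"twist":[0,0,0],"grip":-0.3},{"translation":[-35,10,0],"twist":[0,0,0.008],"grip":-0.3},{"translation":[-37,12,0],"twist":[0,0,0],"grip":-0.3},{"translation":[-30,9,0],"twist":[0,0,0],"grip":-0.3},{"translation":[-14,4,0],"twist":[0,0,0],"grip":-0.3},{"translation":[-2,0,0],"twist":[0,0,0],"grip":-0.3},{"translation":[0,0,0],"twist":[0,0,0],"grip":-0.3},{"translation":[0,0,0],"twist":[0,0,0],"grip":-0.3}]' 30; python3 -c "
from h import *
plan(579,2,28,4.5,5)
im,d,i=grab('wrist'); P=cloud(d,i); Z=P[...,2]
m=(P[...,0]>.52)&(P[...,0]<.65)&(P[...,1]>.025)&(P[...,1]<.065)&(Z>.035)&(Z<.06)
q=P[m]; print(len(q)); print('anvil',cv2.minAreaRect((q[:,:2]*1000).astype(np.float32)))
np.save('w4.npy',P); cv2.imwrite('pics/w4.png',im[:,:,::-1])
"
```

```text
t: 10.35
tool_pos: [0.5763, 0.0121, 0.0661]
orientation: [-2.123, -2.315, -0.001]
force: [0.4, 0.0, -6.6]
opening: 0.0596
t 10.35 p [0.5763 0.0121 0.0661] R [-2.123e+00 -2.315e+00 -1.000e-03] F [ 0.4  0.  -6.6] op 0.0596
jaw now 4.9 dpsi -0.008 d [  2.7 -10.1 -77.1] tilt [0.0003 0.0007] q [-0.07  0.15  1.68  0.    1.31 -0.15] rows 5
tilt fix tool [ 0.    -0.001  0.   ]
[-2, 0, 15] tw 0.002
[-2, 0, 15] tw 0.002
[-2, 0, 15] tw 0.002
[-2, 0, 15] tw 0.002
[-2, 0, 15] tw 0.002
2468
anvil ((576.0764770507812, 39.834999084472656), (39.73699188232422, 27.503437042236328), 4.650310516357422)
```

View pics/w4.png

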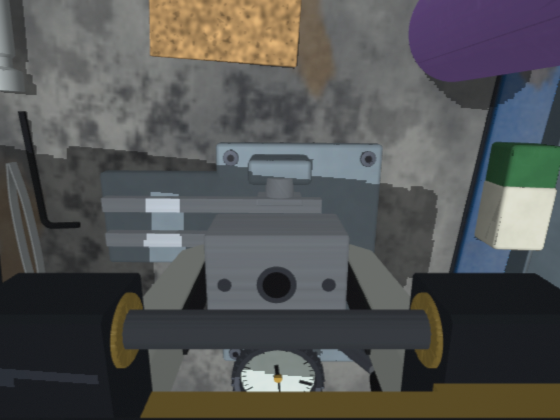

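Master is held flat, level between the fingers (centre (277,285)), anvil at (280,170), rails clear below.

```bash
python3 -m pendant '[{"translation":[-10,2,5],"twist":[0,0,0.007],"grip":-0.3},{"translation":[-1,0,15],"twist":[0,0,0],"grip":-0.3},{"translation":[0,0,18],"twist":[0,0,0],"grip":-0.3},{"translation":[0,0,15],"twist":[0,0,0],"grip":-0.3},{"translation":[0,0,8],"twist":[0,0,0],"grip":-0.3},{"translation":[0,0,0],"twist":[0,0,0],"grip":-0.3},{"translation":[0,0,0],"twist":[0,0,0],"grip":-0.3},{"translation":[0,0,0],"twist":[0,0,0],"grip":-0.3},{"translation":[0,0,0],"twist":[0,0,0],"grip":-0.3},{"translation":[0,0,0],"twist":[0,0,0],"grip":-0.3}]' 30; python3 -c "
from h import *
plan(579,1.3,28,4.5,1)"
```

```text
t: 11.4
tool_pos: [0.5782, 0.0039, -0.0003]
orientation: [-2.126, -2.31, -0.0]
force: [0.3, 0.0, -5.4]
opening: 0.0596
t 11.4 p [ 5.782e-01  3.900e-03 -3.000e-04] R [-2.126 -2.31  -0.   ] F [ 0.3  0.  -5.4] op 0.0596
jaw now 4.8 dpsi -0.005 d [  0.8  -2.6 -10.7] tilt [-0.0013  0.0015] q [-0.08  0.23  1.72  0.    1.19 -0.17] rows 1
tilt fix tool [-0.001 -0.002  0.   ]
[-3, 1, 11] tw 0.005
```

```bash
python3 -m pendant '[{"translation":[-2.5,0,3],"twist":[0,0,0.004],"grip":-0.3},{"translation":[0,0,5],"twist":[0,0,0],"grip":-0.3},{"translation":[0,0,2],"twist":[0,0,0],"grip":-0.3},{"translation":[0,0,0.5],"twist":[0,0,0],"grip":-0.3},{"translation":[0,0,0],"twist":[0,0,0],"grip":-0.3},{"translation":[0,0,0],"twist":[0,0,0],"grip":-0.3},{"translation":[0,0,0],"twist":[0,0,0],"grip":-0.3},{"translation":[0,0,0],"twist":[0,0,0],"grip":-0.3},{"translation":[0,0,0],"twist":[0,0,0],"grip":-0.3},{"translation":[0,0,0],"twist":[0,0,0],"grip":-0.3}]' 30; python3 -c "
from h import *
plan(579,1.3,28,4.5,1)"
```

```text
t: 12.4
tool_pos: [0.5803, 0.001, -0.0093]
orientation: [2.131, 2.306, 0.004]
force: [-1.8, -0.6, -5.5]
opening: 0.06
t 12.4 p [ 0.5803  0.001  -0.0093] R [2.131 2.306 0.004] F [-1.8 -0.6 -5.5] op 0.06
jaw now 4.5 dpsi -0.000 d [-1.3  0.3 -1.7] tilt [0.0025 0.001 ] q [-0.09  0.25  1.72  0.    1.17 -0.17] rows 1
tilt fix tool [ 0.003 -0.001  0.   ]
[0, -1, 2] tw 0.0
```

Still hanging by about 1.5 mm; ease down and release.

```bash
python3 -m pendant '[{"translation":[0,0,2],"twist":[0,0,0],"grip":-0.3},{"translation":[0,0,0.5],"twist":[0,0,0],"grip":-0.3},{"translation":[0,0,0],"twist":[0,0,0],"grip":0.35},{"translation":[0,0,0],"twist":[0,0,0],"grip":0.5},{"translation":[0,0,0],"twist":[0,0,0],"grip":0.7},{"translation":[0,0,0],"twist":[0,0,0],"grip":0.7},{"translation":[0,0,-15],"twist":[0,0,0],"grip":0.7},{"translation":[0,0,-30],"twist":[0,0,0],"grip":0.4},{"translation":[0,0,-30],"twist":[0,0,0],"grip":-0.3},{"translation":[0,0,-10],"twist":[0,0,0],"grip":-0.3}]' 30; python3 -c "
from h import *
im,d,i=grab('wrist'); P=cloud(d,i); Z=P[...,2]
m=(P[...,0]>.53)&(P[...,0]<.63)&(P[...,1]>-.035)&(P[...,1]<.03)&(Z>.049)&(Z<.058)
q=P[m]; print(len(q)); print('master',cv2.minAreaRect((q[:,:2]*1000).astype(np.float32)),np.median(q[:,2]))
np.savez('w5.npz',P=P,im=im)
k=g2w(26+50*np.cos(-.72+.0),-53+50*np.sin(-.72)); print('knob',k)
plan(k[0],k[1],120,70,8)
for a in (-.72,-.5,-.3,-.1,.1,.3,.38,.5):print(a+.72,g2w(26+50*np.cos(a),-53+50*np.sin(a)).round(1))
"
```

```text
t: 13.4
tool_pos: [0.5818, 0.0008, 0.0808]
orientation: [2.13, 2.304, 0.007]
force: [0.7, -0.3, 0.2]
opening: 0.0597
6053
master ((582.1650390625, -2.0306854248046875), (60.1680908203125, 65.69038391113281), 4.170217514038086) 0.053756013416902115
knob [648.97646344 -75.08269725]
t 13.45 p [0.5823 0.0007 0.0815] R [2.129 2.304 0.008] F [ 0.7 -0.5  1.6] op 0.056
jaw now 4.5 dpsi 1.143 d [ 66.6 -75.8  -0.5] tilt [0.0073 0.0007] q [-0.09  0.14  1.66  0.    1.33 -0.17] rows 8
tilt fix tool [ 0.007 -0.     0.   ]
[-10, 8, 0] tw -0.143
[-11, 6, 0] tw -0.143
[-12, 4, 0] tw -0.143
[-12, 3, 0] tw -0.143
[-13, 1, 0] tw -0.143
[-13, -1, 0] tw -0.143
[-12, -3, 0] tw -0.143
[-12, -4, 0] tw -0.143
0.0 [649.  -75.1]
0.21999999999999997 [654.5 -65.6]
0.42 [657.7 -56.1]
0.62 [658.9 -46.2]
0.82 [658.1 -36.3]
1.02 [655.4 -26.7]
1.1 [653.7 -23. ]
1.22 [650.8 -17.8]
```

```bash
python3 -m pendant '[{"translation":[-8,7,0],"twist":[0.007,0,-0.143],"grip":-0.25},{"translation":[-11,6,0],"twist":[0,0,-0.143],"grip":-0.25},{"translation":[-12,4,0],"twist":[0,0,-0.143],"grip":-0.25},{"translation":[-12,3,0],"twist":[0,0,-0.143],"grip":-0.25},{"translation":[-13,1,0],"twist":[0,0,-0.143],"grip":-0.25},{"translation":[-13,-1,0],"twist":[0,0,-0.143],"grip":-0.25},{"translation":[-10,-3,0],"twist":[0,0,-0.12],"grip":-0.25},{"translation":[-6,-2,0],"twist":[0,0,-0.05],"grip":-0.25},{"translation":[0,0,0],"twist":[0,0,0],"grip":-0.25},{"translation":[0,0,0],"twist":[0,0,0],"grip":-0.25}]' 30; python3 -c "
from h import *
plan(649,-75,76,70,4)
"
```

```text
t: 14.45
tool_pos: [0.6419, -0.0682, 0.0735]
orientation: [-0.658, -3.064, 0.001]
force: [-0.1, -0.3, 0.1]
opening: 0.0351
t 14.45 p [ 0.6419 -0.0682  0.0735] R [-6.580e-01 -3.064e+00  1.000e-03] F [-0.1 -0.3  0.1] op 0.0351
jaw now 65.8 dpsi 0.074 d [  7.1  -6.8 -36.5] tilt [-0.0073  0.0012] q [-0.19  0.33  1.46 -0.    1.36 -1.33] rows 4
tilt fix tool [-0.002 -0.007  0.   ]
[-2, -1, 9] tw -0.018
[-2, -1, 9] tw -0.018
[-2, -1, 9] tw -0.018
[-2, -1, 9] tw -0.018
```

```bash
python3 -m pendant '[{"translation":[-9,-3,0],"twist":[0,-0.007,-0.06],"grip":-0.25},{"translation":[0,0,5],"twist":[0,0,0],"grip":-0.25},{"translation":[0,0,9],"twist":[0,0,0],"grip":-0.25},{"translation":[0,0,9],"twist":[0,0,0],"grip":-0.25},{"translation":[0,0,7],"twist":[0,0,0],"grip":-0.25},{"translation":[0,0,3],"twist":[0,0,0],"grip":-0.25},{"translation":[0,0,0],"twist":[0,0,0],"grip":-0.25},{"translation":[0,0,0],"twist":[0,0,0],"grip":-0.25},{"translation":[0,0,0],"twist":[0,0,0],"grip":-0.25},{"translation":[0,0,0],"twist":[0,0,0],"grip":-0.25}]' 30; python3 -c "
from h import *
plan(656,-42,77,75,5)
"
```

```text
t: 15.45
tool_pos: [0.6456, -0.0719, 0.0349]
orientation: [-0.577, -3.083, 0.001]
force: [0.5, 0.1, 0.1]
opening: 0.0346
t 15.45 p [ 0.6456 -0.0719  0.0349] R [-5.770e-01 -3.083e+00  1.000e-03] F [0.5 0.1 0.1] op 0.0346
jaw now 68.8 dpsi 0.108 d [10.4 29.9  3.1] tilt [-0.0055  0.0001] q [-0.19  0.37  1.48 -0.    1.3  -1.39] rows 5
tilt fix tool [-0.002 -0.005  0.   ]
[0, 6, -1] tw -0.022
[0, 6, -1] tw -0.022
[0, 6, -1] tw -0.022
[0, 6, -1] tw -0.022
[0, 6, -1] tw -0.022
```

```bash
python3 -m pendant '[{"translation":[-1,5,-2],"twist":[0,0,0],"grip":-0.25},{"translation":[0,6,-1],"twist":[0,0,0],"grip":-0.25},{"translation":[0,6,0],"twist":[0,0,0],"grip":-0.25},{"translation":[0,6,0],"twist":[0,0,0],"grip":-0.25},{"translation":[1,6,0],"twist":[0,0,0],"grip":-0.25},{"translation":[2,6,0],"twist":[0,0,0],"grip":-0.25},{"translation":[2,6,0],"twist":[0,0,0],"grip":-0.25},{"translation":[2,3,0],"twist":[0,0,0],"grip":-0.25},{"translation":[0,0,0],"twist":[0,0,0],"grip":-0.25},{"translation":[0,0,0],"twist":[0,0,0],"grip":-0.25}]' 30; python3 -c "
from h import *
plan(656,-28,77,75,5)
im,d,i=grab('wrist','w6.png'); im,d,i=grab('top','t6.png')
"
```

```text
t: 16.45
tool_pos: [0.6578, -0.0239, 0.0392]
orientation: [-0.576, -3.085, 0.001]
force: [0.4, 0.0, -0.2]
opening: 0.0348
t 16.45 p [ 0.6578 -0.0239  0.0392] R [-5.760e-01 -3.085e+00  1.000e-03] F [ 0.4  0.  -0.2] op 0.0348
jaw now 68.9 dpsi 0.107 d [-1.8 -4.1 -1.2] tilt [-0.0037 -0.    ] q [-0.11  0.39  1.45 -0.    1.31 -1.32] rows 5
tilt fix tool [-0.001 -0.003  0.   ]
[0, -1, 0] tw -0.021
[0, -1, 0] tw -0.021
[0, -1, 0] tw -0.021
[0, -1, 0] tw -0.021
[0, -1, 0] tw -0.021
```

View pics/w6.png

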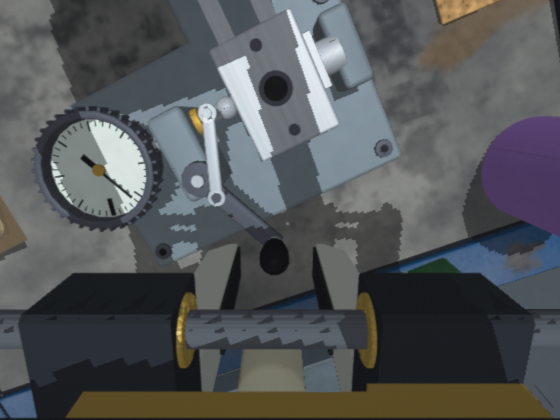

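Knob stands free between the fingers at (273,257), tip on the master and master against the anvil. On the dial (centre (98,170)) the needle points to (145,205) and the broad zero mark is at (111,207). Computing angles from those.

Run:
```python
from h import *
im=cv2.imread('pics/w6.png'); i=robot.camera_info('wrist'); f=210/np.tan(np.radians(i['vertical_fov'])/2); T=np.array(i['cam_to_world'])
def w(u,v,z=.060):
    r=T[:3,:3]@np.array([(u-i['cx'])/f,-(v-i['cy'])/f,-1]); return (T[:3,3]+r*(z-T[2,3])/r[2])*1000
c=np.r_[g2w(0,-99),60]; print('dial exp',c, 'px centre ->',w(98,170).round(1))
# polar unwrap of the face about the expected centre
g=cv2.cvtColor(im,cv2.COLOR_BGR2GRAY); C=np.linalg.inv(T)
def px(p):
    q=C@np.r_[np.array(p)/1000,1]; return i['cx']-f*q[0]/q[2], i['cy']+f*q[1]/q[2]
print('proj centre',px(c)); c0=w(98,170)
for name,c1 in (('exp',c),('px',c0)):
  A=np.arange(-180,180,2)
  for r in (12,16,20,22):
    val=np.array([g[int(round(px((c1[0]+r*np.cos(np.radians(a)),c1[1]+r*np.sin(np.radians(a)),60))[1])),int(round(px((c1[0]+r*np.cos(np.radians(a)),c1[1]+r*np.sin(np.radians(a)),60))[0]))] for a in A])
    print(name,r,[(int(a-np.degrees(GY)),int(v)) for a,v in zip(A,val) if v<90])
```

```text
dial exp [586.61286739 -93.09123114  60.        ] px centre -> [586.5 -93.4  60. ]
proj centre (np.float64(98.63220854035558), np.float64(170.09866302706618))
exp 12 [(21, 43), (23, 73)]
exp 16 [(-14, 30), (-12, 19), (-10, 21), (-8, 43), (21, 49)]
exp 20 [(-154, 49), (-106, 87), (-60, 75), (-14, 19), (-12, 20), (-10, 42), (21, 52), (161, 71)]
exp 22 [(-180, 76), (-172, 77), (-154, 85), (-136, 89), (-126, 74), (-60, 53), (-50, 88), (-32, 82), (-22, 73), (-16, 43), (-14, 19), (-12, 19), (-10, 86), (117, 83), (161, 68)]
px 12 [(19, 69), (21, 69), (23, 73), (25, 73)]
px 16 [(-16, 73), (-14, 30), (-12, 19), (-10, 21), (-8, 57), (21, 49), (23, 84)]
px 20 [(-156, 85), (-154, 62), (-106, 88), (-60, 75), (-58, 50), (-14, 40), (-12, 18), (-10, 42), (21, 52), (159, 71)]
px 22 [(-182, 71), (-172, 74), (-164, 77), (-154, 57), (-68, 77), (-60, 88), (-58, 53), (-40, 71), (-22, 73), (-16, 84), (-14, 33), (-12, 19), (-10, 36), (159, 68), (169, 79)]
```

```bash
python3 -m pendant '[{"translation":[0,0,-25],"twist":[0,0,0],"grip":-0.25},{"translation":[0,0,-20],"twist":[0,0,0.05],"grip":0.2},{"translation":[0,0,0],"twist":[0,0,0.145],"grip":0.9},{"translation":[0,0,0],"twist":[0,0,0.145],"grip":0.9},{"translation":[0,0,0],"twist":[0,0,0.145],"grip":0.9},{"translation":[0,0,0],"twist":[0,0,0.145],"grip":0.9},{"translation":[0,0,0],"twist":[0,0,0.145],"grip":0.9},{"translation":[0,0,0],"twist":[0,0,0.145],"grip":0.9},{"translation":[0,0,0],"twist":[0,0,0.145],"grip":0.9},{"translation":[0,0,0],"twist":[0,0,0.145],"grip":0.9}]' 30; python3 -c "
from h import *
plan(586.6,-93.1,120,-12.5,5)
"
```

```text
t: 17.55
tool_pos: [0.6577, -0.0283, 0.0863]
orientation: [-2.274, -2.165, 0.005]
force: [0.3, 0.5, -0.2]
opening: 0.0881
t 17.55 p [ 0.6577 -0.0283  0.0863] R [-2.274 -2.165  0.005] F [ 0.3  0.5 -0.2] op 0.0881
jaw now -2.8 dpsi -0.169 d [-71.1 -64.8  -5.3] tilt [-0.0036 -0.0008] q [-0.12  0.35  1.41 -0.    1.39 -0.07] rows 5
tilt fix tool [-0.004  0.001  0.   ]
[-14, -14, 1] tw 0.034
[-14, -13, 1] tw 0.034
[-15, -13, 1] tw 0.034
[-15, -12, 1] tw 0.034
[-15, -12, 1] tw 0.034
```

```bash
python3 -m pendant '[{"translation":[-14,-14,1],"twist":[-0.004,0,0.034],"grip":0.9},{"translation":[-16,-15,1],"twist":[0,0,0.034],"grip":0.9},{"translation":[-16,-14,1],"twist":[0,0,0.034],"grip":0.9},{"translation":[-13,-12,1],"twist":[0,0,0.034],"grip":0.9},{"translation":[-8,-6,1],"twist":[0,0,0.02],"grip":0.9},{"translation":[-2,-1,0],"twist":[0,0,0],"grip":0.9},{"translation":[0,0,0],"twist":[0,0,0],"grip":0.9},{"translation":[0,0,10],"twist":[0,0,0],"grip":0.9},{"translation":[0,0,10],"twist":[0,0,0],"grip":0.9},{"translation":[0,0,0],"twist":[0,0,0],"grip":0.9}]' 30; python3 -c "
from h import *
plan(586.6,-93.1,51,-12.5,3)
"
```

```text
t: 18.55
tool_pos: [0.5875, -0.0925, 0.06]
orientation: [2.446, 1.966, 0.003]
force: [0.1, -0.2, -0.7]
opening: 0.0882
t 18.55 p [ 0.5875 -0.0925  0.06  ] R [2.446 1.966 0.003] F [ 0.1 -0.2 -0.7] op 0.0882
jaw now -12.4 dpsi -0.001 d [ -0.9  -0.6 -48. ] tilt [ 0.0032 -0.0013] q [-0.24  0.2   1.64 -0.    1.3  -0.03] rows 3
tilt fix tool [0.003 0.001 0.   ]
[0, 0, 16] tw 0.0
[0, 0, 16] tw 0.0
[0, 0, 16] tw 0.0
```

```bash
python3 -m pendant '[{"translation":[0,0,12],"twist":[0,0,0],"grip":0.9},{"translation":[0,0,16],"twist":[0,0,0],"grip":0.9},{"translation":[0,0,12],"twist":[0,0,0],"grip":0.9},{"translation":[0,0,4],"twist":[0,0,0],"grip":0.9},{"translation":[0,0,1],"twist":[0,0,0],"grip":0.6},{"translation":[0,0,0],"twist":[0,0,0],"grip":0.1},{"translation":[0,0,0],"twist":[0,0,0],"grip":0.1},{"translation":[0,0,0],"twist":[0,0,0],"grip":0.1},{"translation":[0,0,0],"twist":[0,0,0],"grip":0.1},{"translation":[0,0,0],"twist":[0,0,0],"grip":0.1}]' 20; python3 -c "
from h import *
plan(586.6,-93.1,51,21.2,7)
"
```

```text
t: 19.55
tool_pos: [0.5869, -0.0914, 0.0093]
orientation: [2.447, 1.97, 0.0]
force: [0.5, -0.3, -3.3]
opening: 0.058
t 19.55 p [ 0.5869 -0.0914  0.0093] R [2.447 1.97  0.   ] F [ 0.5 -0.3 -3.3] op 0.058
jaw now -12.3 dpsi 0.585 d [-0.3 -1.7  2.7] tilt [ 0.0005 -0.0005] q [-0.24  0.26  1.67 -0.    1.22 -0.03] rows 7
tilt fix tool [0.001 0.    0.   ]
[0, 0, 0] tw -0.084
[0, 0, 0] tw -0.084
[0, 0, 0] tw -0.084
[0, 0, 0] tw -0.084
[0, 0, 0] tw -0.084
[0, 0, 0] tw -0.084
[0, 0, 0] tw -0.084
```

```bash
python3 -m pendant '[{"translation":[0,0,0],"twist":[0,0,-0.06],"grip":0.1},{"translation":[0,0,0],"twist":[0,0,-0.08],"grip":0.1},{"translation":[0,0,0],"twist":[0,0,-0.08],"grip":0.1},{"translation":[0,0,0],"twist":[0,0,-0.08],"grip":0.1},{"translation":[0,0,0],"twist":[0,0,-0.08],"grip":0.1},{"translation":[0,0,0],"twist":[0,0,-0.08],"grip":0.1},{"translation":[0,0,0],"twist":[0,0,-0.06],"grip":0.1},{"translation":[0,0,0],"twist":[0,0,-0.03],"grip":0.1},{"translation":[0,0,0],"twist":[0,0,0],"grip":0.1},{"translation":[0,0,0],"twist":[0,0,0],"grip":0.1}]' 20; python3 -c "
from h import *
plan(586.6,-93.1,51,21.2,1)
"
```

```text
t: 20.55
tool_pos: [0.5855, -0.0915, 0.0093]
orientation: [-1.793, -2.578, 0.001]
force: [0.0, -0.7, -2.7]
opening: 0.058
t 20.55 p [ 0.5855 -0.0915  0.0093] R [-1.793e+00 -2.578e+00  1.000e-03] F [ 0.  -0.7 -2.7] op 0.058
jaw now 20.4 dpsi 0.015 d [ 1.1 -1.6  2.7] tilt [-0.0013 -0.0001] q [-0.24  0.26  1.67 -0.    1.22 -0.6 ] rows 1
tilt fix tool [-0.001 -0.     0.   ]
[-2, 0, -3] tw -0.015
```

```bash
python3 -m pendant '[{"translation":[0,0,0],"twist":[0,0,0],"grip":0.6},{"translation":[0,0,0],"twist":[0,0,0],"grip":0.85},{"translation":[0,0,0],"twist":[0,0,0],"grip":0.85},{"translation":[0,0,0],"twist":[0,0,0],"grip":0.85},{"translation":[0,0,-20],"twist":[0,0,0],"grip":0.85},{"translation":[0,0,-25],"twist":[0,0,0],"grip":0.85},{"translation":[0,0,-20],"twist":[0,0,0],"grip":0.4},{"translation":[0,0,0],"twist":[0,0,-0.1],"grip":-0.25},{"translation":[0,0,0],"twist":[0,0,-0.14],"grip":-0.25},{"translation":[0,0,0],"twist":[0,0,-0.14],"grip":-0.25}]' 20; python3 -c "
from h import *
plan(657,-24,118,69,5)
"
```

```text
t: 21.55
tool_pos: [0.587, -0.0918, 0.079]
orientation: [1.263, 2.874, -0.0]
force: [1.1, 0.4, 0.1]
opening: 0.059
t 21.55 p [ 0.587  -0.0918  0.079 ] R [ 1.263  2.874 -0.   ] F [1.1 0.4 0.1] op 0.059
jaw now 42.6 dpsi 0.462 d [70.  67.8 -0. ] tilt [ 0.002 -0.001] q [-0.24  0.18  1.62 -0.    1.34 -0.98] rows 5
tilt fix tool [0.001 0.002 0.   ]
[1, 19, 0] tw -0.092
[-1, 19, 0] tw -0.092
[-3, 19, 0] tw -0.092
[-5, 19, 0] tw -0.092
[-7, 18, 0] tw -0.092
```

```bash
cat > dial.py <<'E'
from h import *
def dial(fn):
    im,d,i=grab('wrist',fn); f=210/np.tan(np.radians(i['vertical_fov'])/2); C=np.linalg.inv(i['cam_to_world'])
    g=cv2.cvtColor(im,cv2.COLOR_RGB2GRAY); c=g2w(0,-99)
    A=np.arange(-180,180,2)
    for r in (10,14,18,20):
        out=[]
        for a in A:
            q=C@np.array([(c[0]+r*np.cos(np.radians(a)))/1000,(c[1]+r*np.sin(np.radians(a)))/1000,.06,1])
            u,v=int(round(i['cx']-f*q[0]/q[2])),int(round(i['cy']+f*q[1]/q[2]))
            if 0<=u<560 and 0<=v<420 and g[v,u]<90: out.append((int(a-np.degrees(GY)),int(g[v,u])))
        print(r,out)
    return im,d,i
E
python3 -m pendant '[{"translation":[1,15,0],"twist":[0,0,-0.092],"grip":-0.25},{"translation":[-1,22,0],"twist":[0,0,-0.092],"grip":-0.25},{"translation":[-3,22,0],"twist":[0,0,-0.092],"grip":-0.25},{"translation":[-5,18,0],"twist":[0,0,-0.092],"grip":-0.25},{"translation":[-7,12,0],"twist":[0,0,-0.092],"grip":-0.25},{"translation":[0,3,0],"twist":[0,0,0],"grip":-0.25},{"translation":[0,0,0],"twist":[0,0,0],"grip":-0.25},{"translation":[0,0,0],"twist":[0,0,0],"grip":-0.25},{"translation":[0,0,0],"twist":[0,0,0],"grip":-0.25},{"translation":[0,0,0],"twist":[0,0,0],"grip":-0.25}]' 20; python3 -c "
from dial import *
plan(657,-24,78,69,5)
im,d,i=dial('w7.png')
P=cloud(d,i); m=(P[...,0]>.62)&(P[...,0]<.69)&(P[...,1]>-.09)&(P[...,1]<.01)&(P[...,2]>.085)&(P[...,2]<.1); print('knob',m.sum(),np.median(P[m],0))
"
```

```text
t: 22.55
tool_pos: [0.6559, -0.0253, 0.0803]
orientation: [0.554, 3.089, -0.002]
force: [-0.1, -0.5, 0.3]
opening: 0.0348
t 22.55 p [ 0.6559 -0.0253  0.0803] R [ 5.540e-01  3.089e+00 -2.000e-03] F [-0.1 -0.5  0.3] op 0.0348
jaw now 69.7 dpsi -0.011 d [  1.1   1.3 -41.3] tilt [ 0.0032 -0.0021] q [-0.12  0.34  1.43 -0.    1.37 -1.33] rows 5
tilt fix tool [-0.001  0.004  0.   ]
[0, 0, 8] tw 0.002
[0, 0, 8] tw 0.002
[0, 0, 8] tw 0.002
[0, 0, 8] tw 0.002
[0, 0, 8] tw 0.002
10 [(-166, 54), (-164, 54), (-162, 54), (-160, 33), (-158, 33), (-156, 36), (-154, 36), (-152, 43), (-150, 43), (21, 73)]
14 [(21, 69), (23, 69)]
18 [(17, 40), (19, 40), (21, 51), (23, 79)]
20 [(-166, 82), (-164, 76), (-120, 73), (-72, 67), (-26, 65), (17, 40), (19, 38), (21, 49)]
knob 478 [ 0.65127663 -0.02283523  0.09201024]
```

View pics/w7.png

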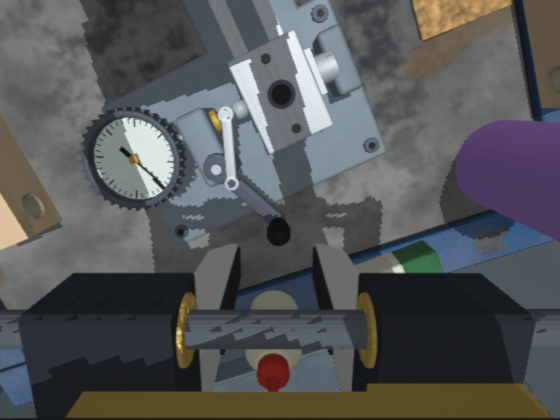

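Zero mark now lies under the needle (mark about 19°, needle about 21°, under 1 mm at 20 mm radius). Lowering round the knob (278,232) and drawing the tip back.

```bash
python3 -m pendant '[{"translation":[0,1,8],"twist":[0,0.004,0],"grip":-0.25},{"translation":[0,0,12],"twist":[0,0,0],"grip":-0.25},{"translation":[0,0,12],"twist":[0,0,0],"grip":-0.25},{"translation":[0,0,5],"twist":[0,0,0],"grip":-0.25},{"translation":[0,0,0],"twist":[0,0,0],"grip":-0.25},{"translation":[-2,-6,0],"twist":[0,0,0],"grip":-0.25},{"translation":[-2,-7,0],"twist":[0,0,0],"grip":-0.25},{"translation":[-2,-7,0],"twist":[0,0,0],"grip":-0.25},{"translation":[-1,-7,0],"twist":[0,0,0],"grip":-0.25},{"translation":[0,-7,0],"twist":[0,0,0],"grip":-0.25}]' 20; python3 -c "
from h import *
plan(647,-73,78,69,3)
"
```

```text
t: 23.6
tool_pos: [0.6569, -0.0567, 0.0412]
orientation: [0.552, 3.082, 0.012]
force: [2.7, 2.2, -1.0]
opening: 0.0346
t 23.6 p [ 0.6569 -0.0567  0.0412] R [0.552 3.082 0.012] F [ 2.7  2.2 -1. ] op 0.0346
jaw now 69.7 dpsi -0.012 d [ -9.9 -16.3  -2.2] tilt [0.0121 0.0056] q [-0.17  0.37  1.46  0.01  1.29 -1.39] rows 3
tilt fix tool [0.009 0.009 0.   ]
[1, -6, 1] tw 0.004
[1, -6, 1] tw 0.004
[1, -6, 1] tw 0.004
```

Continue past dead centre, then lift out and head for the master.

```bash
python3 -m pendant '[{"translation":[1,-6,0],"twist":[0.009,0.009,0],"grip":-0.25},{"translation":[1,-6,0],"twist":[0,0,0],"grip":-0.25},{"translation":[0,-5,0],"twist":[0,0,0],"grip":-0.25},{"translation":[0,0,0],"twist":[0,0,0],"grip":-0.25},{"translation":[0,0,0],"twist":[0,0,0],"grip":-0.25},{"translation":[0,0,-20],"twist":[0,0,0],"grip":-0.25},{"translation":[0,0,-25],"twist":[0,0,0],"grip":-0.25},{"translation":[0,0,0],"twist":[0,0,0.14],"grip":0.2},{"translation":[0,0,0],"twist":[0,0,0.14],"grip":0.8},{"translation":[0,0,0],"twist":[0,0,0.14],"grip":0.9}]' 20; python3 -c "
from h import *
im,d,i=grab('wrist','w8.png')
P=cloud(d,i); m=(P[...,0]>.62)&(P[...,0]<.69)&(P[...,1]>-.1)&(P[...,1]<.01)&(P[...,2]>.085)&(P[...,2]<.1); print('knob',m.sum(),np.median(P[m],0))
m=(P[...,0]>.54)&(P[...,0]<.625)&(P[...,1]>-.025)&(P[...,1]<.03)&(P[...,2]>.05)&(P[...,2]<.058); q=P[m]; print('master',cv2.minAreaRect((q[:,:2]*1000).astype(np.float32)))
plan(582,3.5,105,4.5,6)
"
```

```text
t: 24.6
tool_pos: [0.6475, -0.0752, 0.0886]
orientation: [-1.205, -2.9, 0.003]
force: [-0.2, -0.4, -0.4]
opening: 0.0541
knob 436 [ 0.64749324 -0.07453067  0.09187638]
master ((581.6951904296875, 6.679433822631836), (60.240291595458984, 47.854736328125), 4.5308990478515625)
t 24.65 p [ 0.6473 -0.0751  0.0883] R [-1.219 -2.893  0.003] F [ 0.5 -1.1  0.5] op 0.0581
jaw now 44.3 dpsi -0.695 d [-65.3  78.6 -22.3] tilt [-0.0024 -0.0011] q [-0.19  0.33  1.43 -0.    1.39 -0.97] rows 6
tilt fix tool [-0.003 -0.001  0.   ]
[17, 1, 4] tw 0.116
[17, -1, 4] tw 0.116
[17, -3, 4] tw 0.116
[16, -5, 4] tw 0.116
[16, -6, 4] tw 0.116
[15, -8, 4] tw 0.116
```

```bash
python3 -m pendant '[{"translation":[14,1,0],"twist":[-0.003,0,0.116],"grip":0.95},{"translation":[18,-1,0],"twist":[0,0,0.116],"grip":0.95},{"translation":[18,-3,0],"twist":[0,0,0.116],"grip":0.95},{"translation":[18,-5,4],"twist":[0,0,0.116],"grip":0.95},{"translation":[15,-6,4],"twist":[0,0,0.116],"grip":0.95},{"translation":[10,-6,4],"twist":[0,0,0.1],"grip":0.95},{"translation":[3,-2,2],"twist":[0,0,0],"grip":0.95},{"translation":[0,0,0],"twist":[0,0,0],"grip":0.95},{"translation":[0,0,0],"twist":[0,0,0],"grip":0.95},{"translation":[0,0,0],"twist":[0,0,0],"grip":0.95}]' 30; python3 -c "
from h import *
plan(581.8,5,28,4.5,4)
"
```

```text
t: 25.65
tool_pos: [0.5793, 0.0038, 0.073]
orientation: [-2.109, -2.326, 0.002]
force: [0.3, 0.5, -0.3]
opening: 0.0908
t 25.65 p [0.5793 0.0038 0.073 ] R [-2.109e+00 -2.326e+00  2.000e-03] F [ 0.3  0.5 -0.3] op 0.0908
jaw now 5.6 dpsi -0.020 d [  2.5   1.2 -84. ] tilt [-0.0023  0.0001] q [-0.08  0.15  1.66 -0.    1.33 -0.18] rows 4
tilt fix tool [-0.002 -0.     0.   ]
[0, 1, 21] tw 0.005
[0, 1, 21] tw 0.005
[0, 1, 21] tw 0.005
[0, 1, 21] tw 0.005
```

```bash
python3 -m pendant '[{"translation":[1,2,12],"twist":[-0.002,0,0.018],"grip":0.95},{"translation":[0,0,22],"twist":[0,0,0],"grip":0.95},{"translation":[0,0,22],"twist":[0,0,0],"grip":0.95},{"translation":[0,0,15],"twist":[0,0,0],"grip":0.95},{"translation":[0,0,7],"twist":[0,0,0],"grip":0.95},{"translation":[0,0,1],"twist":[0,0,0],"grip":0.6},{"translation":[0,0,0],"twist":[0,0,0],"grip":0.3},{"translation":[0,0,0],"twist":[0,0,0],"grip":-0.3},{"translation":[0,0,0],"twist":[0,0,0],"grip":-0.3},{"translation":[0,0,0],"twist":[0,0,0],"grip":-0.3}]' 30; python3 -c "
from h import *
plan(581.8,5,28,4.5,1)
"
```

```text
t: 26.65
tool_pos: [0.5848, 0.003, -0.0087]
orientation: [2.131, 2.304, 0.004]
force: [-0.6, 0.4, -6.2]
opening: 0.0597
t 26.65 p [ 0.5848  0.003  -0.0087] R [2.131 2.304 0.004] F [-0.6  0.4 -6.2] op 0.0597
jaw now 4.5 dpsi 0.001 d [-3.   2.  -2.3] tilt [ 0.0044 -0.0003] q [-0.08  0.25  1.71  0.    1.18 -0.16] rows 1
tilt fix tool [0.004 0.001 0.   ]
[2, -3, 2] tw -0.001
```

```bash
python3 -m pendant '[{"translation":[-1.5,0,-6],"twist":[0.004,0,0],"grip":-0.3},{"translation":[0,0,-20],"twist":[0,0,0],"grip":-0.3},{"translation":[0,0,-30],"twist":[0,0,0],"grip":-0.3},{"translation":[0,0,-20],"twist":[0,0,0],"grip":-0.3},{"translation":[20,-6,0],"twist":[0,0,0],"grip":-0.3},{"translation":[32,-13,0],"twist":[0,0,0],"grip":-0.3},{"translation":[37,-17,0],"twist":[0,0,-0.008],"grip":-0.3},{"translation":[30,-12,0],"twist":[0,0,0],"grip":-0.3},{"translation":[14,-8,0],"twist":[0,0,0],"grip":-0.3},{"translation":[0,0,0],"twist":[0,0,0],"grip":-0.3}]' 30; python3 -c "
from h import *
plan(527,143.2,14,5,4)
"
```

```text
t: 27.65
tool_pos: [0.5121, 0.1319, 0.0693]
orientation: [-2.123, -2.308, 0.01]
force: [0.3, -0.7, -7.2]
opening: 0.0599
t 27.65 p [0.5121 0.1319 0.0693] R [-2.123 -2.308  0.01 ] F [ 0.3 -0.7 -7.2] op 0.0599
jaw now 4.8 dpsi 0.004 d [ 14.9  11.3 -94.3] tilt [-0.0086 -0.0009] q [0.15 0.03 1.8  0.   1.32 0.07] rows 4
tilt fix tool [-0.009  0.     0.   ]
[3, 4, 24] tw -0.001
[2, 4, 24] tw -0.001
[2, 4, 24] tw -0.001
[2, 4, 24] tw -0.001
```

```bash
python3 -m pendant '[{"translation":[10,15,0],"twist":[-0.009,0,0],"grip":-0.3},{"translation":[0,0,18],"twist":[0,0,0],"grip":-0.3},{"translation":[0,0,24],"twist":[0,0,0],"grip":-0.3},{"translation":[0,0,22],"twist":[0,0,0],"grip":-0.3},{"translation":[0,0,13],"twist":[0,0,0],"grip":-0.3},{"translation":[0,0,5],"twist":[0,0,0],"grip":-0.3},{"translation":[0,0,0],"twist":[0,0,0],"grip":-0.3},{"translation":[0,0,0],"twist":[0,0,0],"grip":-0.3},{"translation":[0,0,0],"twist":[0,0,0],"grip":-0.3},{"translation":[0,0,0],"twist":[0,0,0],"grip":-0.3}]' 30; python3 -c "
from h import *
plan(527,143.2,14,5,1)
"
```

```text
t: 28.65
tool_pos: [0.5325, 0.138, -0.0113]
orientation: [2.124, 2.305, 0.004]
force: [1.0, 0.1, -7.3]
opening: 0.0598
t 28.65 p [ 0.5325  0.138  -0.0113] R [2.124 2.305 0.004] F [ 1.   0.1 -7.3] op 0.0598
jaw now 4.7 dpsi 0.006 d [ -5.5   5.2 -13.7] tilt [ 0.0071 -0.003 ] q [ 0.16  0.17  1.81 -0.    1.15  0.08] rows 1
tilt fix tool [0.007 0.004 0.   ]
[6, -5, 14] tw -0.006
```

```bash
python3 -m pendant '[{"translation":[5,-4,6],"twist":[0.007,0.004,0],"grip":-0.3},{"translation":[0,0,5],"twist":[0,0,0],"grip":-0.3},{"translation":[0,0,2],"twist":[0,0,0],"grip":-0.3},{"translation":[0,0,1],"twist":[0,0,0],"grip":-0.3},{"translation":[0,0,0.5],"twist":[0,0,0],"grip":-0.3},{"translation":[0,0,0],"twist":[0,0,0],"grip":-0.3},{"translation":[0,0,0],"twist":[0,0,0],"grip":-0.3},{"translation":[0,0,0],"twist":[0,0,0],"grip":-0.3},{"translation":[0,0,0],"twist":[0,0,0],"grip":-0.3},{"translation":[0,0,0],"twist":[0,0,0],"grip":-0.3}]' 30; python3 -c "
from h import *
plan(527,143.2,14,5,1)
"
```

```text
t: 29.65
tool_pos: [0.5291, 0.1435, -0.0254]
orientation: [2.128, 2.31, 0.003]
force: [0.3, -0.4, -6.7]
opening: 0.0599
t 29.65 p [ 0.5291  0.1435 -0.0254] R [2.128 2.31  0.003] F [ 0.3 -0.4 -6.7] op 0.0599
jaw now 4.7 dpsi 0.005 d [-2.1 -0.3  0.4] tilt [0.002  0.0011] q [0.17 0.19 1.82 0.   1.13 0.09] rows 1
tilt fix tool [ 0.002 -0.001  0.   ]
[0, -2, 0] tw -0.005
```

```bash
python3 -m pendant '[{"translation":[0,0,1.5],"twist":[0,0,0],"grip":-0.3},{"translation":[0,0,0.5],"twist":[0,0,0],"grip":-0.3},{"translation":[0,0,0],"twist":[0,0,0],"grip":0.4},{"translation":[0,0,0],"twist":[0,0,0],"grip":0.7},{"translation":[0,0,0],"twist":[0,0,0],"grip":0.7},{"translation":[0,0,0],"twist":[0,0,0],"grip":0.7},{"translation":[0,0,0],"twist":[0,0,0],"grip":0.7},{"translation":[0,0,-25],"twist":[0,0,0],"grip":0.7},{"translation":[0,0,-40],"twist":[0,0,0],"grip":0.7},{"translation":[0,0,-40],"twist":[0,0,0],"grip":0.5}]' 30; python3 -c "
from h import *
im,d,i=grab('wrist','w9.png')
P=cloud(d,i); m=(P[...,0]>.47)&(P[...,0]<.59)&(P[...,1]>.1)&(P[...,1]<.175)&(P[...,2]>.03)&(P[...,2]<.043); q=P[m]; print('master',len(q),cv2.minAreaRect((q[:,:2]*1000).astype(np.float32)),np.median(q[:,2]))
m=(P[...,0]>.44)&(P[...,0]<.6)&(P[...,1]>.09)&(P[...,1]<.2)&(P[...,2]>.0)&(P[...,2]<.008)&(im[...,0]>im[...,2]+50.)
q=P[m]; print('pad',len(q),cv2.minAreaRect((q[:,:2]*1000).astype(np.float32)))
plan(506,-217,125,91.8,11)
"
```

```text
t: 30.65
tool_pos: [0.5264, 0.1429, 0.0774]
orientation: [-2.126, -2.309, 0.004]
force: [0.7, -0.4, 0.2]
opening: 0.0748
master 5389 ((529.47802734375, 145.49407958984375), (60.15201187133789, 44.415496826171875), 4.816988468170166) 0.0367837248187915
pad 1677 ((517.4371337890625, 149.3411407470703), (50.36748504638672, 141.67245483398438), 89.51258087158203)
t 30.7 p [0.531  0.1438 0.0856] R [2.126 2.309 0.008] F [3.5 0.9 5.4] op 0.0719
jaw now 4.7 dpsi 1.520 d [ -25.  -360.8    0.4] tilt [0.0059 0.0018] q [0.17 0.05 1.74 0.   1.34 0.09] rows 11
tilt fix tool [ 0.006 -0.001  0.   ]
[-32, -5, 0] tw -0.138
[-32, -9, 0] tw -0.138
[-30, -14, 0] tw -0.138
[-28, -18, 0] tw -0.138
[-25, -21, 0] tw -0.138
[-22, -25, 0] tw -0.138
[-18, -27, 0] tw -0.138
[-14, -30, 0] tw -0.138
[-10, -31, 0] tw -0.138
[-6, -32, 0] tw -0.138
[-1, -33, 0] tw -0.138
```

```bash
python3 -m pendant '[{"translation":[-32,-5,0],"twist":[0.006,0,-0.138],"grip":0.5},{"translation":[-32,-9,0],"twist":[0,0,-0.138],"grip":0.5},{"translation":[-30,-14,0],"twist":[0,0,-0.138],"grip":0.5},{"translation":[-28,-18,0],"twist":[0,0,-0.138],"grip":0.5},{"translation":[-25,-21,0],"twist":[0,0,-0.138],"grip":0.5},{"translation":[-22,-25,0],"twist":[0,0,-0.138],"grip":0.5},{"translation":[-18,-27,0],"twist":[0,0,-0.138],"grip":0.5},{"translation":[-14,-30,0],"twist":[0,0,-0.138],"grip":0.5},{"translation":[-8,-25,0],"twist":[0,0,-0.138],"grip":0.5},{"translation":[-3,-12,0],"twist":[0,0,-0.1],"grip":0.5}]' 30; python3 -c "
from h import *
im,d,i=grab('wrist','w10.png')
P=cloud(d,i); m=(P[...,0]>.38)&(P[...,0]<.64)&(P[...,1]>-.26)&(P[...,1]<-.18)&(P[...,2]>.035)&(P[...,2]<.052); q=P[m]; print('block',len(q),cv2.minAreaRect((q[:,:2]*1000).astype(np.float32)),np.median(q[:,2]),q.min(0),q.max(0))
plan(506,-217,70,91.8,5)
"
```

```text
t: 31.7
tool_pos: [0.5206, -0.1671, 0.0909]
orientation: [0.141, 3.123, 0.003]
force: [0.1, 1.0, -1.0]
opening: 0.07
block 13824 ((499.5845031738281, -218.67758178710938), (199.08517456054688, 44.27762222290039), 1.8826450109481812) 0.043383410170814235 [ 0.39970037 -0.2438064   0.03500611] [ 0.59835718 -0.19356907  0.04621782]
t 31.75 p [ 0.5208 -0.1683  0.091 ] R [1.330e-01 3.123e+00 1.000e-03] F [-1.3 -0.5 -0.1] op 0.0696
jaw now 85.1 dpsi 0.117 d [-14.8 -48.7 -60. ] tilt [0.0154 0.0002] q [-0.41  0.03  1.76  0.01  1.34 -1.9 ] rows 5
tilt fix tool [0.002 0.015 0.   ]
[2, -10, 12] tw -0.023
[2, -10, 12] tw -0.023
[3, -10, 12] tw -0.023
[3, -10, 12] tw -0.023
[3, -10, 12] tw -0.023
```

```bash
python3 -m pendant '[{"translation":[7,-20,0],"twist":[0.002,0.015,-0.06],"grip":0.5},{"translation":[7,-22,0],"twist":[0,0,-0.05],"grip":0.5},{"translation":[2,-8,15],"twist":[0,0,0],"grip":0.5},{"translation":[0,0,20],"twist":[0,0,0],"grip":0.5},{"translation":[0,0,15],"twist":[0,0,0],"grip":0.5},{"translation":[0,0,3],"twist":[0,0,0],"grip":0.5},{"translation":[0,0,0],"twist":[0,0,0],"grip":0.5},{"translation":[0,0,0],"twist":[0,0,0],"grip":0.5},{"translation":[0,0,0],"twist":[0,0,0],"grip":0.5},{"translation":[0,0,0],"twist":[0,0,0],"grip":0.5}]' 30; python3 -c "
from h import *
plan(505.5,-217.5,14,91.8,5)
"
```

```text
t: 32.75
tool_pos: [0.5036, -0.2153, 0.0333]
orientation: [-0.015, 3.14, 0.001]
force: [0.4, 1.3, 0.4]
opening: 0.0697
t 32.75 p [ 0.5036 -0.2153  0.0333] R [-1.50e-02  3.14e+00  1.00e-03] F [0.4 1.3 0.4] op 0.0697
jaw now -269.5 dpsi 0.022 d [  1.9  -2.2 -58.3] tilt [0.0017 0.0008] q [-0.5   0.11  1.79  0.    1.24 -2.08] rows 5
tilt fix tool [0.001 0.002 0.   ]
[0, 0, 12] tw -0.004
[0, 0, 12] tw -0.004
[0, 0, 12] tw -0.004
[0, 0, 12] tw -0.004
[0, 0, 12] tw -0.004
```

```bash
python3 -m pendant '[{"translation":[-2,-2,8],"twist":[0,0,-0.022],"grip":0.5},{"translation":[0,0,16],"twist":[0,0,0],"grip":0.5},{"translation":[0,0,16],"twist":[0,0,0],"grip":0.5},{"translation":[0,0,11],"twist":[0,0,0],"grip":0.5},{"translation":[0,0,3],"twist":[0,0,0],"grip":0.5},{"translation":[0,0,0],"twist":[0,0,0],"grip":0.1},{"translation":[0,0,0],"twist":[0,0,0],"grip":-0.5},{"translation":[0,0,0],"twist":[0,0,0],"grip":-0.5},{"translation":[0,0,0],"twist":[0,0,0],"grip":-0.5},{"translation":[0,0,0],"twist":[0,0,0],"grip":-0.5}]' 45; python3 -c "
from h import *
plan(505.5,-217.5,14,91.8,5)
"
```

```text
t: 33.75
tool_pos: [0.5097, -0.2192, -0.0198]
orientation: [-0.057, 3.133, -0.004]
force: [1.4, -0.3, -5.1]
opening: 0.043
t 33.75 p [ 0.5097 -0.2192 -0.0198] R [-0.057  3.133 -0.004] F [ 1.4 -0.3 -5.1] op 0.043
jaw now -267.9 dpsi -0.005 d [-4.2  1.7 -5.2] tilt [ 0.0084 -0.0024] q [-0.5   0.19  1.8   0.    1.14 -2.11] rows 5
tilt fix tool [-0.003  0.008  0.   ]
[1, 0, 1] tw 0.001
[1, 0, 1] tw 0.001
[1, 0, 1] tw 0.001
[1, 0, 1] tw 0.001
[1, 0, 1] tw 0.001
```

```bash
python3 -m pendant '[{"translation":[0,0,-8],"twist":[0,0,0],"grip":-0.5},{"translation":[0,0,-20],"twist":[0,0,0],"grip":-0.5},{"translation":[0,0,-30],"twist":[0,0,0],"grip":-0.5},{"translation":[0,0,-30],"twist":[0,0,0],"grip":-0.5},{"translation":[0,0,-15],"twist":[0,0,0],"grip":-0.5},{"translation":[0,0,0],"twist":[0,0,0],"grip":-0.5},{"translation":[-3,15,0],"twist":[0,0,-0.01],"grip":-0.5},{"translation":[-3,25,0],"twist":[0,0,-0.01],"grip":-0.5},{"translation":[-3,30,0],"twist":[0,0,-0.01],"grip":-0.5},{"translation":[-3,30,0],"twist":[0,0,-0.01],"grip":-0.5}]' 45; python3 -c "
from h import *
plan(521.2,-2,125,94.5,5)
"
```

```text
t: 34.75
tool_pos: [0.5072, -0.1138, 0.0793]
orientation: [0.114, -3.132, -0.007]
force: [-0.0, 0.5, -6.6]
opening: 0.0436
t 34.75 p [ 0.5072 -0.1138  0.0793] R [ 0.114 -3.132 -0.007] F [-0.   0.5 -6.6] op 0.0436
jaw now -265.8 dpsi 0.006 d [ 14.  111.8   6.7] tilt [-0.0076  0.0042] q [-0.32 -0.01  1.82  0.    1.34 -1.96] rows 5
tilt fix tool [ 0.005 -0.007  0.   ]
[-4, 22, -1] tw -0.001
[-4, 22, -1] tw -0.001
[-4, 22, -1] tw -0.001
[-4, 22, -1] tw -0.001
[-5, 22, -1] tw -0.001
```

```bash
python3 -m pendant '[{"translation":[-4,25,0],"twist":[0.005,-0.007,0],"grip":-0.5},{"translation":[-4,25,0],"twist":[0,0,0],"grip":-0.5},{"translation":[-4,22,0],"twist":[0,0,0],"grip":-0.5},{"translation":[-3,14,0],"twist":[0,0,0],"grip":-0.5},{"translation":[-1,5,0],"twist":[0,0,0],"grip":-0.5},{"translation":[0,0,0],"twist":[0,0,0],"grip":-0.5},{"translation":[0,0,8],"twist":[0,0,0],"grip":-0.5},{"translation":[0,0,10],"twist":[0,0,0],"grip":-0.5},{"translation":[0,0,0],"twist":[0,0,0],"grip":-0.5},{"translation":[0,0,0],"twist":[0,0,0],"grip":-0.5}]' 45; python3 -c "
from h import *
plan(521.2,-2,95,94.5,1)
im,d,i=grab('top','t11.png'); P=cloud(d,i); im2,d2,i2=grab('wrist','w11.png'); P2=cloud(d2,i2)
for n,Q in (('top',P),('w',P2)):
  m=(Q[...,0]>.35)&(Q[...,0]<.66)&(Q[...,1]>-.06)&(Q[...,1]<.05)&(Q[...,2]>.105)&(Q[...,2]<.145); q=Q[m]; print(n,len(q))
  if len(q)>50: print(cv2.minAreaRect((q[:,:2]*1000).astype(np.float32)),np.median(q[:,2]))
"
```

```text
t: 35.75
tool_pos: [0.5058, -0.0104, 0.0476]
orientation: [0.124, -3.12, -0.009]
force: [0.3, -0.0, -6.8]
opening: 0.0433
t 35.75 p [ 0.5058 -0.0104  0.0476] R [ 0.124 -3.12  -0.009] F [ 0.3 -0.  -6.8] op 0.0433
jaw now -265.5 dpsi -0.001 d [15.4  8.4  8.4] tilt [-0.0194  0.0048] q [-0.12  0.    1.87  0.    1.29 -1.77] rows 1
tilt fix tool [ 0.006 -0.019  0.   ]
[-16, 7, -8] tw 0.001
top 904
((440.6195373535156, -15.106199264526367), (83.4917221069336, 43.629493713378906), 4.366794109344482) 0.11190431349387164
w 37189
((480.2818603515625, -13.474491119384766), (163.00442504882812, 74.782470703125), 5.035713195800781) 0.1124494561896402
```

View pics/w11.png

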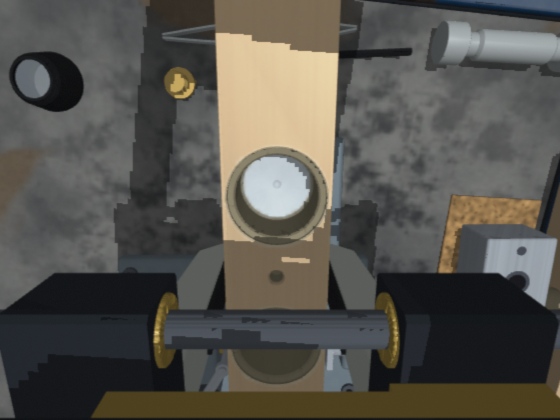

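Block is held across the middle, aligned with the rails; loupe (45,82), screw plug (180,82) and master (510,260) undisturbed. Correcting tilt and position before lowering.

```bash
python3 -m pendant '[{"translation":[-8,4,-4],"twist":[0.006,-0.019,0],"grip":-0.5},{"translation":[-6,3,-2],"twist":[0,0,0],"grip":-0.5},{"translation":[-2,1,0],"twist":[0,0,0],"grip":-0.5},{"translation":[0,0,0],"twist":[0,0,0],"grip":-0.5},{"translation":[0,0,0],"twist":[0,0,0],"grip":-0.5},{"translation":[0,0,0],"twist":[0,0,0],"grip":-0.5},{"translation":[0,0,0],"twist":[0,0,0],"grip":-0.5},{"translation":[0,0,0],"twist":[0,0,0],"grip":-0.5},{"translation":[0,0,0],"twist":[0,0,0],"grip":-0.5},{"translation":[0,0,0],"twist":[0,0,0],"grip":-0.5}]' 45
cat > blk.py <<'E'
from h import *
plan(521.2,-2,39,94.5,1)
im,d,i=grab('wrist'); Q=cloud(d,i); z0=robot.read_state()['tool_pos'][2]+.039+.0245
m=(Q[...,0]>.35)&(Q[...,0]<.50)&(Q[...,1]>-.06)&(Q[...,1]<.05)&(abs(Q[...,2]-z0)<.008); q=Q[m]*1000
r=cv2.minAreaRect(q[:,:2].astype(np.float32)); print(r,q[:,0].min())
a=np.linalg.lstsq(np.c_[q[:,:2],np.ones(len(q))],q[:,2],rcond=None)[0]; print('slope',a[:2],'z',np.median(q[:,2]),len(q))
E
python3 blk.py
```

```text
t: 36.85
tool_pos: [0.5238, -0.0005, 0.0557]
orientation: [-0.124, 3.135, -0.001]
force: [-0.1, 0.9, -7.0]
opening: 0.0434
t 36.85 p [ 5.238e-01 -5.000e-04  5.570e-02] R [-1.240e-01  3.135e+00 -1.000e-03] F [-0.1  0.9 -7. ] op 0.0434
jaw now -265.5 dpsi -0.000 d [ -2.6  -1.5 -55.7] tilt [ 0.0043 -0.0002] q [-0.1   0.02  1.84  0.    1.28 -1.75] rows 1
tilt fix tool [-0.001  0.004  0.   ]
[3, -1, 56] tw 0.0
((458.572265625, -5.879001617431641), (86.20425415039062, 43.86689758300781), 4.367039680480957) 414.32620844186886
slope [-0.02295732  0.00197219] z 119.26119340671178 22098
```

```bash
cat >> blk.py <<'E'
for b in ((.40,.50,-.12,-.06),(.40,.50,.05,.10)):
    m=(Q[...,0]>b[0])&(Q[...,0]<b[1])&(Q[...,1]>b[2])&(Q[...,1]<b[3])&(abs(Q[...,2])<.006); q=Q[m]*1000
    print('table',len(q),np.linalg.lstsq(np.c_[q[:,:2],np.ones(len(q))],q[:,2],rcond=None)[0] if len(q)>50 else '')
E
python3 -m pendant '[{"translation":[5,-1,5],"twist":[0,-0.012,0],"grip":-0.5},{"translation":[1,0,15],"twist":[0,-0.005,0],"grip":-0.5},{"translation":[0,0,15],"twist":[0,0,0],"grip":-0.5},{"translation":[0,0,5],"twist":[0,0,0],"grip":-0.5},{"translation":[0,0,0],"twist":[0,0,0],"grip":-0.5},{"translation":[0,0,0],"twist":[0,0,0],"grip":-0.5},{"translation":[0,0,0],"twist":[0,0,0],"grip":-0.5},{"translation":[0,0,0],"twist":[0,0,0],"grip":-0.5},{"translation":[0,0,0],"twist":[0,0,0],"grip":-0.5},{"translation":[0,0,0],"twist":[0,0,0],"grip":-0.5}]' 45; python3 blk.py
```

```text
t: 37.9
tool_pos: [0.5213, -0.0024, 0.0182]
orientation: [-0.123, 3.112, -0.001]
force: [0.0, -0.6, -7.0]
opening: 0.0435
t 37.9 p [ 0.5213 -0.0024  0.0182] R [-1.230e-01  3.112e+00 -1.000e-03] F [ 0.  -0.6 -7. ] op 0.0435
jaw now -265.5 dpsi -0.000 d [ -0.1   0.4 -18.2] tilt [0.0271 0.0005] q [-0.11  0.03  1.9   0.    1.18 -1.76] rows 1
tilt fix tool [-0.002  0.027  0.   ]
[0, 0, 18] tw 0.0
((456.6561279296875, -7.653036117553711), (89.88086700439453, 43.83039093017578), 4.283681392669678) 410.3011133209038
slope [-0.0005202   0.00301757] z 79.99461948281004 23090
table 17708 [-0.00038497  0.00057424  0.05691353]
table 15067 [-1.28902116e-04 -5.74709897e-04 -1.46087262e-01]
```

```bash
python3 -m pendant '[{"translation":[0,0,5],"twist":[0,0,0],"grip":-0.5},{"translation":[0,0,5],"twist":[0,0,0],"grip":-0.5},{"translation":[0,0,3],"twist":[0,0,0],"grip":-0.5},{"translation":[0,0,1],"twist":[0,0,0],"grip":-0.5},{"translation":[0,0,0],"twist":[0,0,0],"grip":-0.5},{"translation":[0,0,0],"twist":[0,0,0],"grip":-0.5},{"translation":[0,0,0],"twist":[0,0,0],"grip":-0.5},{"translation":[0,0,0],"twist":[0,0,0],"grip":-0.5},{"translation":[0,0,0],"twist":[0,0,0],"grip":-0.5},{"translation":[0,0,0],"twist":[0,0,0],"grip":-0.5}]' 45; python3 blk.py
```

```text
t: 38.95
tool_pos: [0.5216, -0.0024, 0.0029]
orientation: [-0.123, 3.112, -0.001]
force: [0.9, -0.1, -7.4]
opening: 0.0435
t 38.95 p [ 0.5216 -0.0024  0.0029] R [-1.230e-01  3.112e+00 -1.000e-03] F [ 0.9 -0.1 -7.4] op 0.0435
jaw now -265.5 dpsi -0.000 d [-0.4  0.4 -2.9] tilt [0.0268 0.0006] q [-0.11  0.05  1.91  0.    1.15 -1.76] rows 1
tilt fix tool [-0.002  0.027  0.   ]
[0, 0, 3] tw 0.0
((456.8522644042969, -7.712377548217773), (89.52710723876953, 43.96706771850586), 4.410572052001953) 410.7430952233963
slope [-0.00134038  0.00356577] z 64.67659700203919 22992
table 19613 [-0.00052061  0.00063589  0.13304472]
table 17399 [ 3.49681341e-05  1.02156480e-04 -2.73899066e-01]
```

```bash
python3 -m pendant '[{"translation":[0,0,1],"twist":[0,0,0],"grip":-0.5},{"translation":[0,0,0.5],"twist":[0,0,0],"grip":-0.5},{"translation":[0,0,0],"twist":[0,0,0],"grip":0},{"translation":[0,0,0],"twist":[0,0,0],"grip":0.25},{"translation":[0,0,0],"twist":[0,0,0],"grip":0.3},{"translation":[0,0,0],"twist":[0,0,0],"grip":0.3},{"translation":[0,0,-15],"twist":[0,0,0],"grip":0.3},{"translation":[0,0,-30],"twist":[0,0.02,0],"grip":0.3},{"translation":[0,0,-30],"twist":[0,0.007,0],"grip":0},{"translation":[0,0,-10],"twist":[0,0,0],"grip":-0.25}]' 30; sed -i 's/z0=.*/z0=.064/' blk.py; python3 blk.py;  python3 -c "
from h import *
plan(648.5,-75,120,69,6)
"
```

```text
t: 40.0
tool_pos: [0.5222, -0.0026, 0.0941]
orientation: [-0.123, 3.135, -0.004]
force: [-0.0, 0.2, -0.3]
opening: 0.049
t 40.0 p [ 0.5222 -0.0026  0.0941] R [-0.123  3.135 -0.004] F [-0.   0.2 -0.3] op 0.049
jaw now -265.5 dpsi -0.000 d [ -1.    0.6 -94.1] tilt [ 0.0041 -0.0021] q [-0.1  -0.03  1.81 -0.    1.35 -1.75] rows 1
tilt fix tool [-0.002  0.004  0.   ]
[1, 1, 94] tw 0.0
((456.6852111816406, -7.50178337097168), (89.2322769165039, 43.74779510498047), 4.14857816696167) 411.16300560062695
slope [-0.01817171 -0.00097905] z 63.42484056195949 8173
table 9721 [-0.00055721  0.00057725  0.13729131]
table 8310 [ 5.09318293e-04 -1.54052148e-04 -4.57120990e-01]
t 40.05 p [ 0.5228 -0.0027  0.0948] R [-0.123  3.134 -0.004] F [ 0.5 -0.6  1.2] op 0.0449
jaw now -265.5 dpsi -0.445 d [125.7 -72.3 -13.8] tilt [ 0.0056 -0.0023] q [-0.1  -0.03  1.81 -0.    1.35 -1.75] rows 6
tilt fix tool [-0.003  0.005  0.   ]
[-20, -14, 2] tw 0.074
[-21, -12, 2] tw 0.074
[-22, -11, 2] tw 0.074
[-22, -9, 2] tw 0.074
[-23, -7, 2] tw 0.074
[-24, -6, 2] tw 0.074
```

```bash
python3 -m pendant '[{"translation":[-16,-11,0],"twist":[-0.003,0.005,0.074],"grip":-0.25},{"translation":[-22,-13,2],"twist":[0,0,0.074],"grip":-0.25},{"translation":[-26,-13,2],"twist":[0,0,0.074],"grip":-0.25},{"translation":[-25,-10,3],"twist":[0,0,0.074],"grip":-0.25},{"translation":[-22,-7,3],"twist":[0,0,0.074],"grip":-0.25},{"translation":[-12,-4,2],"twist":[0,0,0.06],"grip":-0.25},{"translation":[-4,-1,0],"twist":[0,0,0],"grip":-0.25},{"translation":[0,0,0],"twist":[0,0,0],"grip":-0.25},{"translation":[0,0,0],"twist":[0,0,0],"grip":-0.25},{"translation":[0,0,0],"twist":[0,0,0],"grip":-0.25}]' 30; python3 -c "
from h import *
plan(648.5,-75,78,69,4)
im,d,i=grab('top','t12.png'); P=cloud(d,i)
m=(P[...,0]>.38)&(P[...,0]<.66)&(P[...,1]>-.05)&(P[...,1]<.05)&(P[...,2]>.057)&(P[...,2]<.07); q=P[m]*1000
print(len(q),cv2.minAreaRect(q[:,:2].astype(np.float32)),np.linalg.lstsq(np.c_[q[:,:2],np.ones(len(q))],q[:,2],rcond=None)[0],np.median(q[:,2]))
"
```

```text
t: 41.05
tool_pos: [0.6438, -0.0762, 0.0766]
orientation: [-0.566, -3.087, -0.003]
force: [0.1, 0.0, 0.2]
opening: 0.0348
t 41.05 p [ 0.6438 -0.0762  0.0766] R [-5.660e-01 -3.087e+00 -3.000e-03] F [0.1 0.  0.2] op 0.0348
jaw now 69.2 dpsi -0.004 d [  4.7   1.2 -37.6] tilt [-0.003   0.0023] q [-0.2   0.33  1.45  0.    1.37 -1.41] rows 4
tilt fix tool [ 0.001 -0.004  0.   ]
[-1, 1, 9] tw 0.001
[-1, 1, 9] tw 0.001
[-1, 1, 9] tw 0.001
[-1, 1, 9] tw 0.001
811 ((583.484619140625, -12.472057342529297), (72.32788848876953, 81.2077407836914), 89.20011901855469) [ 2.05363667e-02 -4.13572800e-02  5.02918135e+01] 62.34712054639324
```

```bash
python3 -m pendant '[{"translation":[-4,3,8],"twist":[0,-0.004,0],"grip":-0.25},{"translation":[0,0,11],"twist":[0,0,0],"grip":-0.25},{"translation":[0,0,11],"twist":[0,0,0],"grip":-0.25},{"translation":[0,0,5],"twist":[0,0,0],"grip":-0.25},{"translation":[0,0,0],"twist":[0,0,0],"grip":-0.25},{"translation":[0,0,0],"twist":[0,0,0],"grip":-0.25},{"translation":[0,0,0],"twist":[0,0,0],"grip":-0.25},{"translation":[0,5,0],"twist":[0,0,0],"grip":-0.25},{"translation":[0,6,0],"twist":[0,0,0],"grip":-0.25},{"translation":[0,6,0],"twist":[0,0,0],"grip":-0.25}]' 30; python3 -c "
from h import *
plan(657.5,-24,78,69,5)
"
```

```text
t: 42.1
tool_pos: [0.655, -0.0576, 0.0392]
orientation: [0.565, 3.088, 0.001]
force: [-0.2, -0.1, -0.3]
opening: 0.0346
t 42.1 p [ 0.655  -0.0576  0.0392] R [5.650e-01 3.088e+00 1.000e-03] F [-0.2 -0.1 -0.3] op 0.0346
jaw now 69.3 dpsi -0.005 d [ 2.5 33.6 -0.2] tilt [0.002  0.0002] q [-0.17  0.38  1.46  0.    1.3  -1.38] rows 5
tilt fix tool [0.001 0.002 0.   ]
[2, 6, 0] tw 0.001
[2, 6, 0] tw 0.001
[2, 6, 0] tw 0.001
[2, 6, 0] tw 0.001
[2, 6, 0] tw 0.001
```

```bash
python3 -m pendant '[{"translation":[1,6,0],"twist":[0,0,0],"grip":-0.25},{"translation":[2,6,0],"twist":[0,0,0],"grip":-0.25},{"translation":[2,6,0],"twist":[0,0,0],"grip":-0.25},{"translation":[2,6,0],"twist":[0,0,0],"grip":-0.25},{"translation":[2,5,0],"twist":[0,0,0],"grip":-0.25},{"translation":[0,1,0],"twist":[0,0,0],"grip":-0.25},{"translation":[0,0,0],"twist":[0,0,0],"grip":-0.25},{"translation":[0,0,-20],"twist":[0,0,0],"grip":-0.25},{"translation":[0,0,-30],"twist":[0,0,0],"grip":-0.25},{"translation":[0,0,0],"twist":[0,0,0],"grip":-0.25}]' 30; python3 -c "
from dial import *
im,d,i=dial('w13.png'); P=cloud(d,i)
m=(P[...,0]>.54)&(P[...,0]<.66)&(P[...,1]>-.02)&(P[...,1]<.045)&(P[...,2]>.059)&(P[...,2]<.07); q=P[m]*1000
print(len(q),cv2.minAreaRect(q[:,:2].astype(np.float32)),np.linalg.lstsq(np.c_[q[:,:2],np.ones(len(q))],q[:,2],rcond=None)[0],np.median(q[:,2]))
st()
"
```

```text
t: 43.1
tool_pos: [0.6566, -0.0215, 0.0897]
orientation: [-0.562, -3.091, -0.001]
force: [1.0, 0.5, 0.5]
opening: 0.0348
10 [(-164, 54), (-162, 39), (-160, 39), (-158, 22), (-156, 39), (-154, 28), (-152, 28), (-150, 62), (25, 72)]
14 [(25, 80)]
18 [(17, 73), (19, 39), (21, 39), (23, 43)]
20 [(-166, 81), (-122, 72), (-120, 78), (-74, 66), (-72, 88), (-26, 85), (17, 64), (19, 40), (21, 58), (23, 56), (25, 87)]
7931 ((596.327880859375, 5.188739776611328), (112.64549255371094, 50.29758071899414), 0.011972310021519661) [1.51406748e-02 5.27179850e-04 5.43126792e+01] 63.3178826592829
t 43.15 p [ 0.6552 -0.0214  0.0871] R [-5.610e-01 -3.087e+00 -1.000e-03] F [ 0.2 -0.4  0.3] op 0.0349
```

View pics/w13.png

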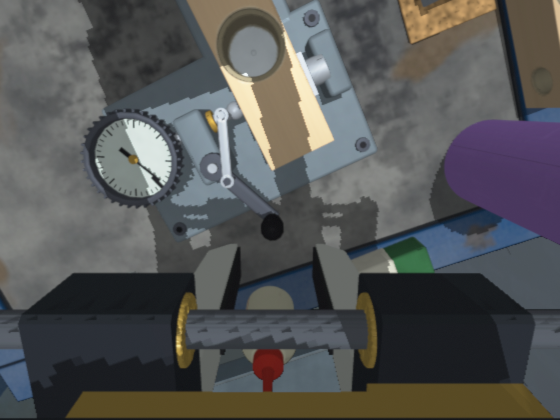

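The tip rests on the block; mark about 20°, needle about 24°, i.e. roughly 1.5 mm. Backing the arm away clear to check the block's pose from the top camera.

```bash
python3 -m pendant '[{"translation":[0,0,-40],"twist":[0,0,0],"grip":-0.25},{"translation":[0,0,-40],"twist":[0,0,0],"grip":-0.25},{"translation":[5,-35,0],"twist":[0,0,0],"grip":-0.25},{"translation":[5,-45,0],"twist":[0,0,0],"grip":-0.25},{"translation":[5,-45,0],"twist":[0,0,0],"grip":-0.25},{"translation":[5,-45,0],"twist":[0,0,0],"grip":-0.25},{"translation":[0,-45,0],"twist":[0,0,0],"grip":-0.25},{"translation":[0,-45,0],"twist":[0,0,0],"grip":-0.25},{"translation":[0,-40,0],"twist":[0,0,0],"grip":-0.25},{"translation":[0,-20,0],"twist":[0,0,0],"grip":-0.25}]' 30
cat > fin.py <<'E'
from h import *
st(); im,d,i=grab('top','t14.png'); P=cloud(d,i); Z=P[...,2]
def rect(n,x0,x1,y0,y1,lo,hi):
    m=(P[...,0]>x0)&(P[...,0]<x1)&(P[...,1]>y0)&(P[...,1]<y1)&(Z>lo)&(Z<hi)
    k,l,s,c=cv2.connectedComponentsWithStats(m.astype(np.uint8)); j=1+s[1:,4].argmax(); q=P[l==j]*1000
    r=cv2.minAreaRect(q[:,:2].astype(np.float32)); print(n,len(q),np.round(r[0],1),np.round(r[1],1),round(r[2],1),'z',np.median(q[:,2]).round(1),'slope',np.linalg.lstsq(np.c_[q[:,:2],np.ones(len(q))],q[:,2],rcond=None)[0][:2].round(4)); return np.array(r[0])
b=rect('block',.38,.66,-.05,.05,.056,.07)
c,s=np.cos(GY),np.sin(GY); v=b-O; print('block in rest',c*v[0]+s*v[1],-s*v[0]+c*v[1])
rect('master',.46,.6,.1,.178,.028,.05); rect('loupe',.4,.46,-.19,-.13,.015,.05); rect('screw',.4,.44,-.1,-.05,.01,.05); rect('plug',.34,.42,.06,.2,.012,.05); rect('knob',.6,.7,-.1,.02,.08,.11); rect('vial',.65,.71,-.2,-.13,.02,.1); rect('flask',.63,.74,.08,.2,.1,.3)
E
python3 fin.py
```

```text
t: 44.15
tool_pos: [0.5146, -0.3215, 0.157]
orientation: [-0.552, -3.075, -0.003]
force: [0.5, 0.3, 0.0]
opening: 0.0348
t 44.15 p [ 0.5146 -0.3215  0.157 ] R [-5.520e-01 -3.075e+00 -3.000e-03] F [0.5 0.3 0. ] op 0.0348
block 2100 [ 5.172e+02 -3.000e-01] [210.4  43.7] 5.6 z 62.2 slope [ 0.0002 -0.0006]
block in rest -61.879408668857614 -1.0557027339525336
master 717 [529.4 146.4] [60.3 44.4] 4.4 z 35.6 slope [0.0038 0.0159]
loupe 209 [ 427.9 -159. ] [29.3 29.1] 89.3 z 21.2 slope [-0.008  -0.0231]
screw 33 [422.2 -78. ] [10.9 11.1] 44.6 z 19.0 slope [ 0.0573 -0.016 ]
plug 515 [385.6 128.5] [23.9 97.3] 1.6 z 19.5 slope [0.0004 0.0114]
knob 45 [652.3 -21.9] [12.7 11.3] 39.4 z 90.7 slope [ 0.2768 -0.1583]
vial 139 [ 682.8 -164.1] [23.1 20.8] 61.9 z 37.3 slope [ 0.9333 -0.7551]
flask 1766 [684.4 144.9] [63.3 64.7] 46.0 z 191.5 slope [0.6932 0.5001]
```

Block is flat, 1 mm off in y and about 0.02 rad from square, the master is on its pad and the bystanders haven't moved. Handing in.

```bash
python3 -c "
from h import *
st(); print(robot.close_job())"
```

```text
t 44.2 p [ 0.5135 -0.3235  0.1567] R [-5.540e-01 -3.074e+00 -2.000e-03] F [-1.2 -0.9  0.1] op 0.0348
the job is handed in; nothing more can be done
None
```

The comparator is zeroed on the master, the master is back on its cork pad, and the manifold block is on the rails with the tip let onto it. I handed the job in at t = 44.2 s of the 72 s allowed; no verdict came back. The lever drew the tip back before the master came out, and it was still back when the block went in.

**Last checks against the limits:**

| Check | Measured | Limit |
|---|---|---|
| Block x, in the rest frame | -62 mm | ±92 mm |
| Block y, in the rest frame | -1 mm | ±5 mm |
| Block angle to the anvil | about 0.02 rad | 0.08 rad |
| Block slope | 0.0006 or less | – |
| Needle to zero mark, on the master | under 1 mm | 3 mm |
| Needle to zero mark, on the block | about 1.5 mm | 4 mm |
| Master on the pad | within 3 mm of where it started, flat | – |
| Bystanders | within 1 mm of their start | 25 mm |

**What went wrong or disagreed:**
- **Reported tool height:** the reported TCP lies about 39 mm below the real fingertips, as two cameras showed. My first grasp of the master therefore closed on air above it, without moving it. I applied a 39 mm correction after that, and it agreed with the set-down heights to about 2 mm.
- **Pad centre:** my direct fit of the pad was spoiled by clutter in the picture. I judged the master's place on it from the first top picture and from where it stood at the start.
- **Wrist view of the block:** it once gave a block slope of 0.018, which the clear top view did not confirm.

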